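Stack the stone trays, close the stack and park it

ROBOT

A 6-joint arm with a two-finger parallel gripper is mounted at the origin on the work surface. World frame = base frame: x ahead of the robot, y to its left, z up, the work surface at z = 0. Lengths are in mm, angles in degrees, forces in N, time in s.
With the tool pointing down it reaches from about 300 to 850 mm from the base axis. Payload 5.4 kg.
Tool frame: the origin (TCP) lies at the very end of the fingers, on their centre line; the grasp point (between the pads) lies 19 mm behind it; y points along the fingers, x is the direction in which the jaws open and shut, and the axes are right-handed (so a half turn about y gives the same grasp; the last joint's range is limited). The gripper opens to 85 mm and grips with 20 to 120 N. Pads are 22 mm wide; open, the fingers measure 114 mm over their backs; the gripper's body (76 mm by 85 mm) begins 54 mm behind the grasp point. The pads swing forward as they close: fully open they stand 13 mm farther back than shut.
Start: joints at [-87.382, 9.076, 91.501, -0, 79.423, -12.038], TCP at [145.463, -556.279, 231.299] pointing down, gripper open.
Joint ranges: [-166.64, 166.64], [-54.1, 131.32], [10.49, 154.53], [-73.88, 253.88], [9.74, 151.15], [-171.62, 171.62]. Speed limits (degrees/s): [147.25, 147.25, 180, 180, 180, 180].

INTERFACE

Orientations are given as a 3x3 rotation matrix whose columns are the frame's x, y, z axes.
In Python, from station import manip, eyes gives the robot as it stands. The module is installed in compiled form; this text tells all that it offers.
- The arm moves only by the shell command python3 -m handwheel 'ROWS' [OPENING] [FORCE]. ROWS is JSON, a list of rows, each a list of 2 entries, a list of its own where there are three numbers: the shift along the world's x, y, z as a fraction of full scale, then the turn about the world's z as a fraction of full scale. In form: [[[x, y, z], yaw], ...]. A call has 1 to 12 rows; each row shifts and turns the pose as measured when the row begins; what a row does not reach is not made up. Full scale, the value 1, is 0.25 m for a shift and 2 rad for a turn. A row lasts 1/10 s, in which the tool goes at most 50 mm and 8.59 degrees, less where a joint would pass 70% of its speed; a pose out of reach is approached as far as the arm can. A call with a number of a shift or a turn outside -1 to 1 is refused whole. A call with a gripper value outside its range is refused whole. OPENING is the closure, from 0 (fully open) to 1 (shut), set as the call begins (- or left out, the last holds). The fingers move at their own pace and stop on an object; FORCE is the grip in N (left out, the last holds). Time passes only in rows, so rows that do not move let the fingers close. It gives the time, the measured TCP pose, the force and the opening at its end, in the units of the state.
- manip.get_obs(): the state, without advancing time (a new reading comes with each control period).
- eyes.snapshot(name): name is "side" or "top" or "wrist"; returns a dict with "color" (400x640x3 uint8, red, green, blue), "depth" (400x640 float32, mm along the optical axis (not along the pixel's ray), 0 where there is no reading), "K" (3x3 intrinsics, pixels), "R" (3x3) and "t" (3): a world point X has camera coordinates R X + t. Camera axes: x right, y down, z forward; pixel columns grow to the right and rows downward; lengths in mm; the calibration is good to about 2 mm. The wrist camera is an equidistant fisheye: a pixel r from the principal point sees the ray r / f radians off the axis. A picture is of the moment at which its call begins.
- manip.close_job(): hands the job in, once; it reports no verdict.
The state is a dict: "time": time; "joint_pos": joint angles; "joint_velocities": joint speeds; "effort": joint torques, N m; "position": TCP position; "tcp_rot": TCP orientation; "force": force on the tool from outside, world axes, zero at the start; "torque": the same for the moment, N m; "grip_width": finger opening in mm.
Only numpy, scipy, OpenCV 4.12 (cv2) and the standard library are available. Lean on these libraries where they do the work, as an engineer would, in place of code of your own. Each camera call takes 0.05 s, during which the arm holds its last target.

TASK

Put the stone trays away: stack every tray on the dark base plate with the chamfered ends matched, so that each drops fully home over the one below, and put the flat lid on top in the same way. Then slide the closed stack along the bench, never lifting the base plate, until the plate stands squarely on the grey mat with its front edge against the aluminium stop bar. Do not shove or knock over the other things on the bench.

Things in the scene. Friction and masses are not known exactly. Their poses are not given: they have to be found in the camera images.
- tray1_mid (a point): loose wooden stone tray, 60 (x) x 96 (y) mm, outer wall 28 mm high, 120 g; both corners of the +y end cut by 16 mm chamfers. On top a tapered 9 mm boss of like outline (46 x 82 mm at foot); below a skirt 11 mm deep that drops over the boss below with 2 mm play, only if the chamfered ends match; each layer adds 28 mm. Point: centre of outline, 14 mm above its bottom edge; z up; may be absent
- tray2_mid (a point): loose stone tray like tray1, may be absent. 60 (x) x 96 (y) mm, outer wall 28 mm high and a 9 mm boss on top; chamfered corners at its +y end. Point: centre of outline, 14 mm above its bottom edge; z up
- tray3_mid (a point): loose stone tray like tray1, may be absent. 60 (x) x 96 (y) mm, outer wall 28 mm high and a 9 mm boss on top; chamfered corners at its +y end. Point: centre of outline, 14 mm above its bottom edge; z up
- tray4_mid (a point): loose stone tray like tray1, may be absent. 60 (x) x 96 (y) mm, outer wall 28 mm high and a 9 mm boss on top; chamfered corners at its +y end. Point: centre of outline, 14 mm above its bottom edge; z up
- tray5_mid (a point): loose stone tray like tray1, may be absent. 60 (x) x 96 (y) mm, outer wall 28 mm high and a 9 mm boss on top; chamfered corners at its +y end. Point: centre of outline, 14 mm above its bottom edge; z up
- lid_mid (a point): loose wooden lid, same outline, chamfers (+y end) and skirt as the trays, 28 mm high, 100 g, with a flat plain top without boss or stones. Point: centre of outline, 14 mm above its bottom edge; z up
- base: loose dark wooden base plate, 0.45 kg: foot 135 (x) x 140 (y) x 26 mm with a tray boss on top (chamfers at +y). Origin: on the underside below the boss centre; the foot reaches 90 mm behind it (-x, flat side facing the robot, to push on), 45 mm ahead (+x), 70 mm to each side. The first tray's bottom edge rests on the foot, 26 mm above the bench
- bay: parking place, fixed: thin grey mat 175 (x) x 180 (y) mm, no obstacle to sliding, with an aluminium stop bar (16 mm high, 170 mm long) across its far (+x) end. Origin: on the bench, where the base's origin is when parked (axes alike); the bar's near face is 45 mm ahead (+x). The mat reaches 130 mm behind and 90 mm to each side
- dapping_block: bystander: steel doming block, 55 x 55 x 50 mm. Origin: centre of its underside
- stone_bowl: bystander: shallow copper bowl, 84 mm across, 32 mm high. Origin: centre of its underside
Things that resemble listed ones, but are neither listed nor needed, are in the scene too. What is shaped like the part that bears tray2_mid but purple is not meant.

How it is judged (in metres and radians):
On the way, in this order (a step that is already met when the one before it is completed fails the run):
1. every tray is seated in the stack on the base plate, which has not been parked yet (horizontal distance between each of tray1_mid, tray2_mid, tray3_mid, tray4_mid, tray5_mid and base below 0.013 m and angle between the y axis of each of tray1_mid, tray2_mid, tray3_mid, tray4_mid, tray5_mid and the y axis of base, either way round below 0.25 rad and angle between each of tray1_mid, tray2_mid, tray3_mid, tray4_mid, tray5_mid's own z axis and vertical below 0.06 rad and (z of tray1_mid in the frame of base between 0.0365 and 0.0435 m or z of tray1_mid in the frame of base between 0.0645 and 0.0715 m or z of tray1_mid in the frame of base between 0.0925 and 0.0995 m or z of tray1_mid in the frame of base between 0.1205 and 0.1275 m or z of tray1_mid in the frame of base between 0.1485 and 0.1555 m) and (z of tray2_mid in the frame of base between 0.0365 and 0.0435 m or z of tray2_mid in the frame of base between 0.0645 and 0.0715 m or z of tray2_mid in the frame of base between 0.0925 and 0.0995 m or z of tray2_mid in the frame of base between 0.1205 and 0.1275 m or z of tray2_mid in the frame of base between 0.1485 and 0.1555 m) and (z of tray3_mid in the frame of base between 0.0365 and 0.0435 m or z of tray3_mid in the frame of base between 0.0645 and 0.0715 m or z of tray3_mid in the frame of base between 0.0925 and 0.0995 m or z of tray3_mid in the frame of base between 0.1205 and 0.1275 m or z of tray3_mid in the frame of base between 0.1485 and 0.1555 m) and (z of tray4_mid in the frame of base between 0.0365 and 0.0435 m or z of tray4_mid in the frame of base between 0.0645 and 0.0715 m or z of tray4_mid in the frame of base between 0.0925 and 0.0995 m or z of tray4_mid in the frame of base between 0.1205 and 0.1275 m or z of tray4_mid in the frame of base between 0.1485 and 0.1555 m) and (z of tray5_mid in the frame of base between 0.0365 and 0.0435 m or z of tray5_mid in the frame of base between 0.0645 and 0.0715 m or z of tray5_mid in the frame of base between 0.0925 and 0.0995 m or z of tray5_mid in the frame of base between 0.1205 and 0.1275 m or z of tray5_mid in the frame of base between 0.1485 and 0.1555 m) and horizontal distance between base and bay above 0.07 m), for 0.3 s.
2. the lid is seated on top of the trays, the base plate not parked yet (all of step 1 and horizontal distance between lid_mid and base below 0.013 m and angle between the y axis of lid_mid and the y axis of base, either way round below 0.25 rad and angle between lid_mid's own z axis and vertical below 0.06 rad and (z of lid_mid in the frame of base between 0.1205 and 0.1275 m or z of lid_mid in the frame of base between 0.1485 and 0.1555 m or z of lid_mid in the frame of base between 0.1765 and 0.1835 m) and z of lid_mid in the frame of tray1_mid above 0.02 m and z of lid_mid in the frame of tray2_mid above 0.02 m and z of lid_mid in the frame of tray3_mid above 0.02 m and z of lid_mid in the frame of tray4_mid above 0.02 m and z of lid_mid in the frame of tray5_mid above 0.02 m), for 0.3 s.
At the end, for the whole second after the job is handed in: trays and, above them, the lid seated in one stack on the base plate (heights within 3.5 mm, sideways within 13 mm, level within 0.06 rad); base plate within 8 mm of the stop bar, 20 mm of the mat's middle line and 0.12 rad of square, at rest (horizontal distance between each of tray1_mid, tray2_mid, tray3_mid, tray4_mid, tray5_mid, lid_mid and base below 0.013 m and angle between the y axis of each of tray1_mid, tray2_mid, tray3_mid, tray4_mid, tray5_mid, lid_mid and the y axis of base, either way round below 0.25 rad and angle between each of tray1_mid, tray2_mid, tray3_mid, tray4_mid, tray5_mid, lid_mid's own z axis and vertical below 0.06 rad and (z of tray1_mid in the frame of base between 0.0365 and 0.0435 m or z of tray1_mid in the frame of base between 0.0645 and 0.0715 m or z of tray1_mid in the frame of base between 0.0925 and 0.0995 m or z of tray1_mid in the frame of base between 0.1205 and 0.1275 m or z of tray1_mid in the frame of base between 0.1485 and 0.1555 m) and (z of tray2_mid in the frame of base between 0.0365 and 0.0435 m or z of tray2_mid in the frame of base between 0.0645 and 0.0715 m or z of tray2_mid in the frame of base between 0.0925 and 0.0995 m or z of tray2_mid in the frame of base between 0.1205 and 0.1275 m or z of tray2_mid in the frame of base between 0.1485 and 0.1555 m) and (z of tray3_mid in the frame of base between 0.0365 and 0.0435 m or z of tray3_mid in the frame of base between 0.0645 and 0.0715 m or z of tray3_mid in the frame of base between 0.0925 and 0.0995 m or z of tray3_mid in the frame of base between 0.1205 and 0.1275 m or z of tray3_mid in the frame of base between 0.1485 and 0.1555 m) and (z of tray4_mid in the frame of base between 0.0365 and 0.0435 m or z of tray4_mid in the frame of base between 0.0645 and 0.0715 m or z of tray4_mid in the frame of base between 0.0925 and 0.0995 m or z of tray4_mid in the frame of base between 0.1205 and 0.1275 m or z of tray4_mid in the frame of base between 0.1485 and 0.1555 m) and (z of tray5_mid in the frame of base between 0.0365 and 0.0435 m or z of tray5_mid in the frame of base between 0.0645 and 0.0715 m or z of tray5_mid in the frame of base between 0.0925 and 0.0995 m or z of tray5_mid in the frame of base between 0.1205 and 0.1275 m or z of tray5_mid in the frame of base between 0.1485 and 0.1555 m) and (z of lid_mid in the frame of base between 0.1205 and 0.1275 m or z of lid_mid in the frame of base between 0.1485 and 0.1555 m or z of lid_mid in the frame of base between 0.1765 and 0.1835 m) and z of lid_mid in the frame of tray1_mid above 0.02 m and z of lid_mid in the frame of tray2_mid above 0.02 m and z of lid_mid in the frame of tray3_mid above 0.02 m and z of lid_mid in the frame of tray4_mid above 0.02 m and z of lid_mid in the frame of tray5_mid above 0.02 m and x of base in the frame of bay between -0.008 and 0.006 m and y of base in the frame of bay between -0.02 and 0.02 m and angle between the x axis of base and the x axis of bay, either way round below 0.12 rad and angle between base's own z axis and vertical below 0.05 rad and linear speed of base below 0.02 m/s); the robot touches nothing.
It fails at once if the base plate is lifted off the bench (over 15 mm) (height (world z) of base above 0.015 m).
It fails at once if the dapping block is shoved over 60 mm or knocked over (distance of dapping_block from where it was at the start of the episode above 0.06 m or angle between dapping_block's own z axis and vertical above 0.6 rad).
It fails at once if the stone bowl is shoved over 60 mm or knocked over (distance of stone_bowl from where it was at the start of the episode above 0.06 m or angle between stone_bowl's own z axis and vertical above 0.6 rad).
Of tray1, tray2, tray3, tray4, tray5 only 3 to 5 are there at a start; the rules pass over those that are not, and their reading is None.
At some moment in a run one of tray1, tray2, tray3, tray4, tray5, lid may be knocked a few centimetres aside while the robot is not near it.
Once in a run the grip may slacken for a moment while it holds something.
It also fails if it takes over 210 s, if anything falls off the work surface, if the arm or the gripper's body presses on something with over 40 N, if the wrist force passes 120 N, or if a joint passes its speed limit or range.

## Working session

There is one attempt and no reset: what is moved stays moved. The work goes in short steps, Python scripts to look and compute and a shell command to move; the robot and the scene stay as the last step left them, time stands still between calls to the robot, and variables do not carry over. Pictures are saved under pics/ and viewed, and the job is handed in when it is done.

```bash
mkdir -p pics; ls; cat > h.py <<'E'
import numpy as np, cv2
from station import manip, eyes
def snap(n,f):
    s=eyes.snapshot(n); cv2.imwrite('pics/'+f,s['color'][:,:,::-1]); np.savez('/tmp/'+n+'.npz',**s); return s
def world(s):
    h,w=s['depth'].shape; v,u=np.mgrid[:h,:w]; d=s['depth'];K=s['K']
    c=np.stack([(u-K[0,2])/K[0,0]*d,(v-K[1,2])/K[1,1]*d,d],-1)
    return (c-s['t'])@s['R']
E
python3 - <<'E'
from h import *
o=manip.get_obs(); print({k:np.round(v,2).tolist() for k,v in o.items()})
for n in ['top','side','wrist']:
    s=snap(n,n+'0.png'); print(n,s['K'].tolist(),np.round(s['R'],3).tolist(),s['t'])
E
```

```text
pics
{'time': 0.0, 'joint_pos': [-87.38, 9.11, 91.57, 0.0, 79.42, -12.04], 'joint_velocities': [0.04, 0.01, 0.12, 0.0, 0.02, -0.07], 'effort': [0.0, -39.6, -33.14, -0.0, 0.01, 0.0], 'position': [145.45, -555.68, 230.31], 'tcp_rot': [[0.25, -0.0, 0.97], [-0.97, 0.0, 0.25], [-0.0, -1.0, 0.0]], 'force': [0.01, -0.02, -0.09], 'torque': [-0.03, -0.04, -0.03], 'grip_width': 85.42}
top [[369.04657195844834, 0.0, 319.10804455742954], [0.0, 369.04657195844834, 192.3019672740712], [0.0, 0.0, 1.0]] [[0.006, -1.0, -0.002], [-0.999, -0.006, -0.034], [0.034, 0.002, -0.999]] [  65.14493662  482.79289951 1057.12096963]
side [[419.57143196312444, 0.0, 320.6479368496419], [0.0, 419.57143196312444, 202.02371588273348], [0.0, 0.0, 1.0]] [[-0.944, -0.33, -0.003], [-0.25, 0.722, -0.646], [0.215, -0.609, -0.764]] [ 496.47078441   93.6406014  1168.52346031]
wrist [[309.70691628693146, 0.0, 316.46450581852054], [0.0, 309.70691628693146, 198.58656898462357], [0.0, 0.0, 1.0]] [[0.254, -0.967, -0.002], [-0.918, -0.241, 0.315], [-0.305, -0.078, -0.949]] [-573.91576132  -40.75109561  379.61853339]
```

View pics/top0.png

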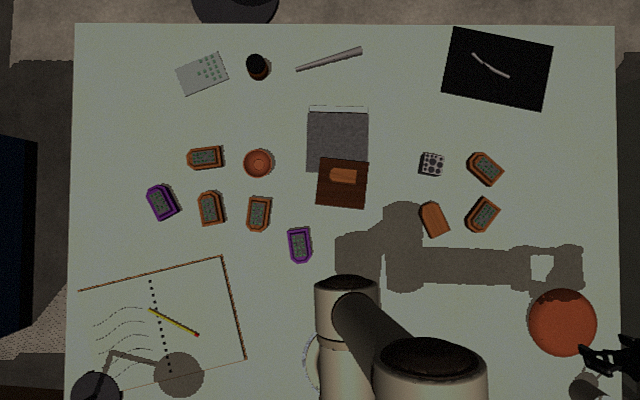

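View pics/side0.png

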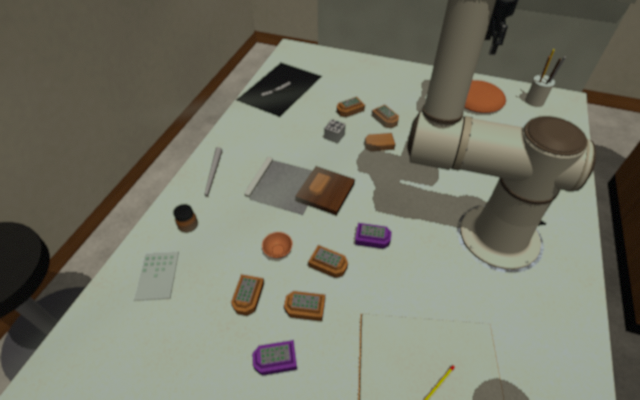

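View pics/wrist0.png

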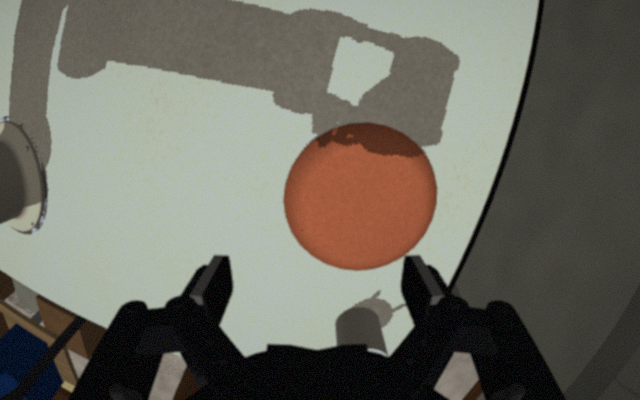

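```bash
python3 - <<'E'
from h import *
im=cv2.imread('pics/top0.png')
a=cv2.resize(im[90:260,140:320],None,fx=4,fy=4,interpolation=cv2.INTER_CUBIC)[:,:]
b=cv2.resize(im[90:240,290:520],None,fx=3.4,fy=3.4,interpolation=cv2.INTER_CUBIC)
a=cv2.resize(a,(630,595))
cv2.imwrite('pics/a.png',cv2.convertScaleAbs(a,alpha=1.4)); cv2.imwrite('pics/b.png',cv2.convertScaleAbs(b,alpha=1.4))
s=dict(np.load('/tmp/top.npz')); W=world(s)
hsv=cv2.cvtColor(s['color'],cv2.COLOR_RGB2HSV)
for p in [(205,158),(209,208),(258,212),(485,168),(482,214),(434,219),(162,202),(300,244),(341,183),(343,175),(338,115),(330,140),(258,162),(432,164),(325,200)]:
    print(p,np.round(W[p[1],p[0]],1),hsv[p[1],p[0]])
E
```

```text
(205, 158) [576.7 391.7  32.8] [ 0 31 75]
(209, 208) [435.4 376.6  37.6] [ 6 19 66]
(258, 212) [425.  239.3  36.1] [ 0 18 71]
(485, 168) [ 446.6   65.7 1072.9] [13 32 71]
(482, 214) [ 423.5 -387.9   38.1] [26 32 64]
(434, 219) [ 408.3 -256.9   27.7] [ 11 182 108]
(162, 202) [451.4 509.   37.4] [57 95 70]
(300, 244) [336.6 120.5  38.4] [ 0 22 71]
(341, 183) [508.5   6.2  26.8] [ 11 156  49]
(343, 175) [530.9   1.   32.6] [ 13 181 103]
(338, 115) [710.1  14.2  -2.4] [13 25 71]
(330, 140) [6.357e+02 3.740e+01 5.000e-01] [21 27 67]
(258, 162) [569.5 246.4   4.1] [  9 170 126]
(432, 164) [ 561.6 -245.1   49.8] [165  23  44]
(325, 200) [460.1  51.3  23.6] [ 12 213  43]
```

View pics/a.png

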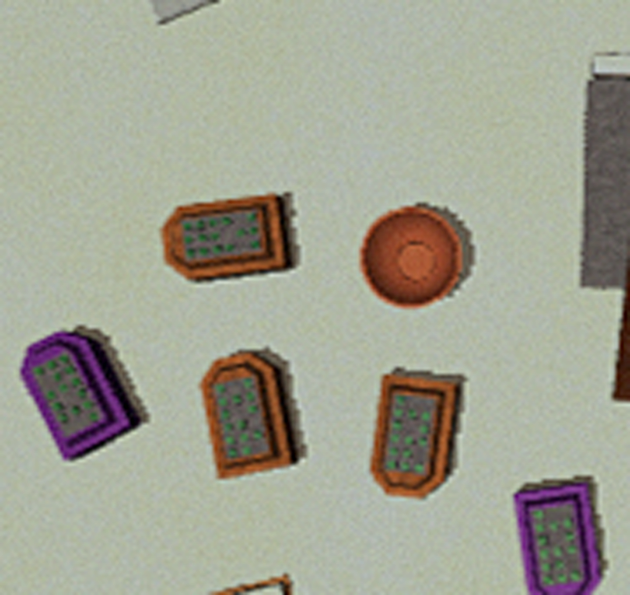

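View pics/b.png

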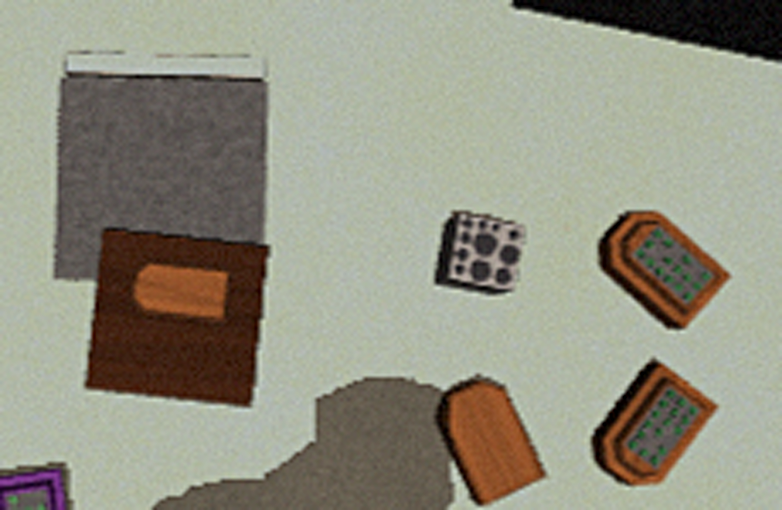

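```bash
cat > m.py <<'E'
from h import *
def outline(P, full=True):
    # 2-D points of chamfered outline -> centre, yaw of +y axis (deg) 
    (c,(w,h),a)=cv2.minAreaRect(P.astype(np.float32))
    c=np.array(c); t=np.radians(a)
    ax=np.array([np.cos(t),np.sin(t)]) if w>h else np.array([-np.sin(t),np.cos(t)])
    pr=(P-c)@ax; q=(P-c)@np.array([-ax[1],ax[0]]); L=max(w,h)/2
    wp=np.ptp(q[pr>L-7]); wm=np.ptp(q[pr<-L+7])
    if wp>wm: ax=-ax
    return c,np.degrees(np.arctan2(ax[1],ax[0])),(min(w,h),max(w,h)),(wp,wm)
def topblobs(zlo=20,zhi=45):
    s=snap('top','t.png'); W=world(s); hsv=cv2.cvtColor(s['color'],cv2.COLOR_RGB2HSV)
    m=((W[...,2]>zlo)&(W[...,2]<zhi)&(W[...,0]>250)&(W[...,0]<760)&(abs(W[...,1])<650)).astype(np.uint8)
    n,l,st,ce=cv2.connectedComponentsWithStats(m,connectivity=8)
    out=[]
    for i in range(1,n):
        if not 400<st[i,4]<5000: continue
        P=W[l==i][:,:2]; hh=hsv[l==i]; k=hh[:,1]>100
        out.append((i,ce[i].round(),outline(P),np.median(hh[k,0]) if k.any() else -1,np.percentile(W[l==i][:,2],[10,50,90]).round(1),st[i,4]))
    return s,W,l,out
E
python3 - <<'E'
from m import *
s,W,l,o=topblobs()
for b in o: print(b[1],b[2][0].round(1),'yaw+y',round(b[2][1],1),np.round(b[2][2],1),np.round(b[2][3],1),'hue',b[3],b[4],b[5])
hsv=cv2.cvtColor(s['color'],cv2.COLOR_RGB2HSV)
# base foot z 18..30, boss
reg=(W[...,0]>400)&(W[...,0]<620)&(abs(W[...,1])<150)
boss=reg&(W[...,2]>30.5)&(W[...,2]<45); P=W[boss][:,:2]; print('boss',outline(P),boss.sum(),np.median(W[boss][:,2]))
b2=reg&(hsv[...,2]>75)&(hsv[...,1]>120);n,lb,st,ce=cv2.connectedComponentsWithStats(b2.astype(np.uint8));i=1+np.argmax(st[1:,4]);print('bosscol',outline(W[lb==i][:,:2]),st[i])
foot=reg&(W[...,2]>15)&(W[...,2]<45); print('foot',cv2.minAreaRect(W[foot][:,:2].astype(np.float32)))
g=(W[...,0]>500)&(W[...,0]<760)&(abs(W[...,1])<130)&(W[...,2]<9)&(hsv[...,2]<95)&(hsv[...,1]<60)
g2=cv2.morphologyEx(g.astype(np.uint8),cv2.MORPH_OPEN,np.ones((3,3)));n,lb,st,ce=cv2.connectedComponentsWithStats(g2);i=1+np.argmax(st[1:,4]);print('mat',st[i])
ys,xs=np.where(lb==i)
for r in range(ys.min(),ys.max()+1,4): print(r,xs[ys==r].min(),xs[ys==r].max(),W[r,xs[ys==r].min()].round(1),W[r,xs[ys==r].max()].round(1))
for r in range(98,116): print(r,hsv[r,338],W[r,338].round(1))
E
```

```text
[204. 158.] [578.6 398.5] yaw+y 97.8 [60.3 96.9] [34.9 59.9] hue 12.0 [25.1 32.8 37.5] 694
[486. 168.] [ 555.4 -403.1] yaw+y 49.5 [63.  97.5] [35.6 62.1] hue 12.0 [25.4 33.3 38.2] 709
[342. 183.] [508.3   3.5] yaw+y -96.0 [134.8 139.7] [132.4 131.7] hue 10.0 [22.5 25.3 33.4] 2306
[161. 202.] [453.3 519.3] yaw+y 29.0 [62.2 96.6] [40.7 60. ] hue 144.0 [25.2 32.9 37.7] 712
[210. 209.] [435.2 378.3] yaw+y 11.8 [61.2 95.8] [38.2 60. ] hue 12.0 [25.1 32.7 37.6] 705
[258. 214.] [417.3 242.2] yaw+y 173.3 [60.5 96.1] [38.4 60.1] hue 12.0 [25.3 33.2 37.7] 695
[483. 216.] [ 417.5 -393.9] yaw+y 142.8 [61.7 95.8] [38.2 59. ] hue 12.0 [25.3 33.2 38.1] 724
[434. 220.] [ 408.3 -257.9] yaw+y 25.7 [60.9 96.1] [35.2 60.7] hue 12.0 [23.9 26.6 29.1] 701
[299. 245.] [329.3 122.8] yaw+y -171.3 [60.  96.1] [58.  36.8] hue 144.0 [25.2 33.1 37.7] 696
boss (array([501.31243896,   6.43711853]), np.float64(90.3622339963913), (104.68331146240234, 135.5405731201172), (np.float64(0.0), np.float64(62.26372554443948))) 388 33.71340634666022
bosscol (array([530.78179932,   1.77637863]), np.float64(83.86360168457031), 
[... 1158 characters left out ...]
[759.6  14.6   0.8]
99 [ 39  38 127] [ 7.569e+02  1.450e+01 -3.000e-01]
100 [ 41  33 130] [754.8  14.3  -3.3]
101 [ 42  19 133] [751.7  14.4  -2.7]
102 [ 48  25 132] [ 7.481e+02  1.450e+01 -4.000e-01]
103 [ 41  32 134] [746.8  14.2  -6.4]
104 [ 45  27 134] [741.8  14.5   0.8]
105 [ 44  30 128] [740.   14.3  -3.4]
106 [ 22  36 107] [733.1  15.   11.3]
107 [ 46  21 133] [729.9  15.   12.4]
108 [ 43  18 131] [725.8  15.2  16.7]
109 [ 54  10 130] [722.5  15.2  18. ]
110 [ 71  15 139] [720.   15.2  16.6]
111 [ 51  14 132] [717.9  15.   13.6]
112 [  4 107  19] [715.2  14.9  12.5]
113 [ 8 21 48] [ 7.155e+02  1.430e+01 -2.000e-01]
114 [15 17 59] [711.7  14.5   3.4]
115 [13 25 70] [710.6  14.1  -4.4]
```

```bash
python3 -m handwheel '[[[0.18,0.068,0],0.034],[[0.18,0.068,0],0.034],[[0.18,0.068,0],0.034],[[0.18,0.068,0],0.034],[[0.18,0.068,-0.04],0.034],[[0.18,0.068,-0.04],0.034],[[0.18,0.068,-0.06],0.034],[[0.18,0.068,-0.06],0.034],[[0.18,0.068,-0.06],0.034]]' 0 40
```

```text
time: 1.1
position: [551.2, -402.0, 167.6]
tcp_rot: [[0.771, 0.002, 0.637], [-0.637, -0.005, 0.771], [0.004, -1.0, -0.003]]
force: [1.1, -0.9, 0.1]
grip_width: 85.4
```

```bash
cat >> m.py <<'E'
def wworld(s):
    h,w=s['depth'].shape; v,u=np.mgrid[:h,:w].astype(float); K=s['K']; d=s['depth']
    x=(u-K[0,2])/K[0,0]; y=(v-K[1,2])/K[1,1]; th=np.hypot(x,y); k=np.tan(th)/np.maximum(th,1e-9)
    c=np.stack([x*k*d,y*k*d,d],-1); return (c-s['t'])@s['R']
def wtray(cx,cy,zlo,zhi,r=75,name='w.png'):
    s=snap('wrist',name); W=wworld(s)
    m=(W[...,2]>zlo)&(W[...,2]<zhi)&(np.hypot(W[...,0]-cx,W[...,1]-cy)<r)&(s['depth']>0)
    n,l,st,ce=cv2.connectedComponentsWithStats(m.astype(np.uint8))
    i=1+np.argmax(st[1:,4]); P=W[l==i][:,:2]
    return s,W,outline(P),st[i],W[l==i]
E
python3 - <<'E'
from m import *
s,W,o,st,P=wtray(555.4,-403.1,20,45,name='w1.png'); print(o,st,np.percentile(P[:,2],[5,50,95]))
s,W,l,ob=topblobs()
for b in ob: print(b[1],b[2][0].round(1),round(b[2][1],1),b[3])
E
```

```text
(array([ 557.01098633, -402.07974243]), np.float64(48.72665023803711), (60.364715576171875, 97.57060241699219), (np.float64(39.55092499160069), np.float64(59.0185730160032))) [ 289  130   66  100 5857] [26.14255657 35.14756197 37.67418997]
[204. 158.] [578.4 398.6] 98.3 12.0
[485. 168.] [ 555.5 -403.2] 47.1 12.0
[342. 183.] [508.5   3.6] -96.2 10.0
[161. 202.] [453.4 519.4] 28.5 143.0
[210. 209.] [435.2 378.5] 11.7 12.0
[258. 214.] [417.3 242.4] 173.1 12.0
[483. 216.] [ 417.5 -394.4] 142.3 12.0
[434. 220.] [ 408.5 -258.1] 25.8 12.0
[299. 245.] [329.5 122.8] -171.1 144.0
```

View pics/w1.png

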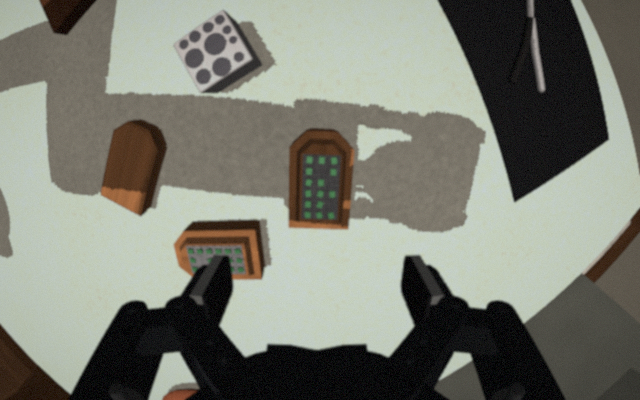

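```bash
python3 -m handwheel '[[[0.022,0,-0.1],-0.015],[[0,0,-0.12],0],[[0,0,-0.12],0],[[0,0,-0.12],0],[[0,0,-0.1],0],[[0,0,0],0]]' 0 40; python3 -m handwheel '[[[0.004,0,-0.05],0],[[0,0,0],0]]'
```

```text
time: 1.8
position: [557.7, -398.5, 19.9]
tcp_rot: [[0.754, -0.001, 0.657], [-0.657, -0.001, 0.754], [0.0, -1.0, -0.002]]
force: [-0.0, -0.5, -0.4]
grip_width: 85.4
time: 2.0
position: [558.6, -399.6, 8.2]
tcp_rot: [[0.753, -0.0, 0.658], [-0.658, -0.003, 0.753], [0.001, -1.0, -0.002]]
force: [-0.2, -0.5, 0.2]
grip_width: 84.9
```

```bash
python3 -m handwheel '[[[-0.006,-0.01,-0.032],0],[[0,0,0],0]]' 0 50;  python3 -m handwheel '[[[0,0,0],0],[[0,0,0],0],[[0,0,0],0],[[0,0,0],0],[[0,0,0],0],[[0,0,0],0],[[0,0,0],0],[[0,0,0],0]]' 1 50; python3 - <<'E'
from m import *
snap('wrist','w2.png')
E
```

```text
time: 2.2
position: [558.2, -403.8, 2.3]
tcp_rot: [[0.753, 0.003, 0.658], [-0.658, -0.006, 0.753], [0.006, -1.0, -0.003]]
force: [-0.6, 0.2, -1.3]
grip_width: 85.3
time: 3.0
position: [559.2, -404.7, 4.6]
tcp_rot: [[0.753, 0.005, 0.658], [-0.658, -0.008, 0.753], [0.009, -1.0, -0.003]]
force: [-0.7, -0.4, -1.4]
grip_width: 59.2
```

View pics/w2.png

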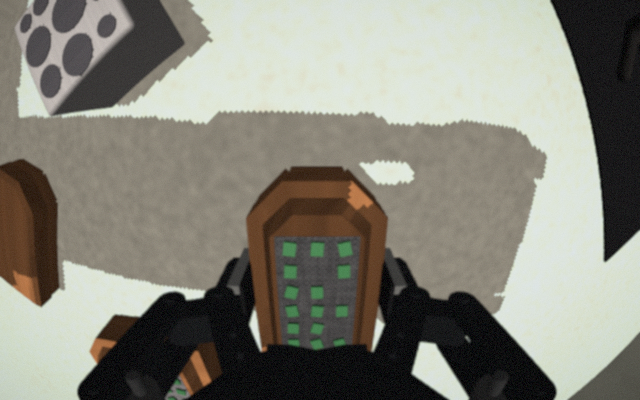

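```bash
python3 -m handwheel '[[[0,0,0.12],0],[[0,0,0.12],0],[[0,0,0.12],0],[[0,0,0.04],0]]' 1 60;  python3 -m handwheel '[[[-0.013,0.18,0],0.034],[[-0.013,0.18,0],0.034],[[-0.013,0.18,0],0.034],[[-0.013,0.18,0],0.034],[[-0.013,0.18,0],0.034],[[-0.013,0.18,0],0.034],[[-0.013,0.18,0],0.034],[[-0.013,0.18,0],0.034],[[-0.01,0.14,0],0.034],[[0,0,0],0]]'; python3 - <<'E'
from m import *
p=manip.get_obs()['position']
snap('wrist','w3.png'); s,W,l,o=topblobs()
for b in o: print(b[1],b[2][0].round(1),round(b[2][1],1),b[3])
E
```

```text
time: 3.45
position: [556.6, -402.2, 103.5]
tcp_rot: [[0.753, -0.001, 0.658], [-0.658, -0.002, 0.753], [0.001, -1.0, -0.002]]
force: [0.2, -0.9, -0.7]
grip_width: 58.9
time: 4.45
position: [521.2, 5.1, 99.0]
tcp_rot: [[0.996, 0.001, 0.086], [-0.086, -0.001, 0.996], [0.001, -1.0, -0.001]]
force: [-0.4, -0.8, -1.5]
grip_width: 59.2
[204. 158.] [578.6 398.9] 97.8 12.0
[161. 202.] [453.2 519.1] 29.7 143.0
[346. 198.] [467.4  -5.3] 84.0 10.0
[210. 209.] [435.1 378.3] 10.8 12.0
[258. 214.] [417.3 242.6] 172.9 12.0
[483. 216.] [ 417.2 -394.3] 143.5 12.0
[434. 219.] [ 408.5 -257.8] 24.5 12.0
[297. 245.] [330.3 129.1] -177.0 144.0
```

View pics/w3.png

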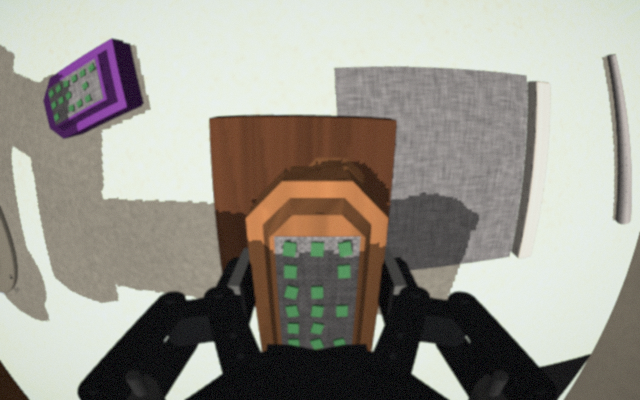

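View pics/t.png

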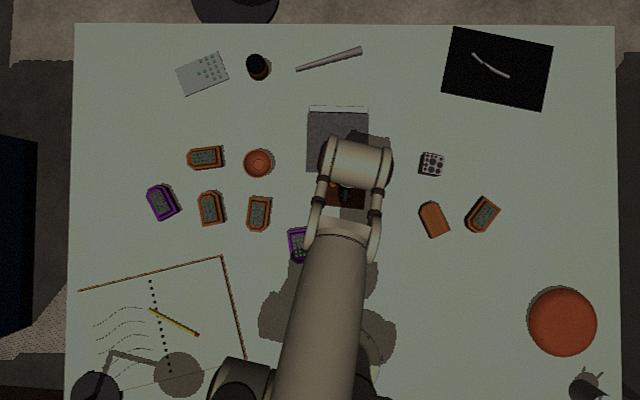

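```bash
cat >> m.py <<'E'
def held(s,W):
    """tray held: x-centre & front y edge in tool frame, from depth points at wall top"""
    o=manip.get_obs(); T=np.array(o['position']); R=np.array(o['tcp_rot'])
    L=(W-T)@R   # tool coords: x jaw, y down(fwd), z camera side
    hsv=cv2.cvtColor(s['color'],cv2.COLOR_RGB2HSV)
    m=(s['depth']>0)&(L[...,1]<-16)&(L[...,1]>-45)&(abs(L[...,0])<40)&(L[...,2]>15)&(L[...,2]<60)&(hsv[...,1]>90)
    P=L[m]; f=P[P[:,1]<-18]
    fr=P[abs(P[:,0])<10]
    print('held: front edge z',np.percentile(fr[:,2],[98,99.5]).round(1),'x range at z15-28',np.percentile(P[P[:,2]<28][:,0],[0.5,99.5]).round(1),'wall top y',np.percentile(P[:,1],[5,50,95]).round(1),len(P))
    return T,R
E
python3 - <<'E'
from m import *
s=dict(np.load('/tmp/wrist.npz')); W=wworld(s); T,R=held(s,W); print(T,np.degrees(np.arctan2(R[1,0],R[0,0])))
m=(s['depth']>0)&(W[...,2]>18)&(W[...,2]<32)&(W[...,0]>380)&(W[...,0]<620)&(W[...,1]>-20)&(W[...,1]<110)
n,l,st,ce=cv2.connectedComponentsWithStats(m.astype(np.uint8)); 
i=1+np.argmax(st[1:,4]); print(st[i]); P=W[l==i]; print(np.median(P[:,2]))
a=np.radians(-6.13); c=np.array([508.4,3.55]); Q=(P[:,:2]-c)@np.array([[np.cos(a),-np.sin(a)],[np.sin(a),np.cos(a)]])
print('foot in est frame: ',np.percentile(Q[Q[:,1]>20][:,0],[0.5,99.5]),np.percentile(Q[:,1],99.5))
for lo in (10,30,50): k=(Q[:,1]>lo)&(Q[:,1]<lo+15); print(lo,np.percentile(Q[k][:,0],[1,99]))
for lo in (-60,-30,0,30): k=(Q[:,0]>lo)&(Q[:,0]<lo+25); print(lo,np.percentile(Q[k][:,1],99))
E
```

```text
held: front edge z [52.4 52.6] x range at z15-28 [-31.1  29. ] wall top y [-32.7 -23.6 -21. ] 9067
[522.15503509   1.78233207  99.37521815] -5.168346832138239
[  209   115   188   133 13798]
24.91602815043806
foot in est frame:  [-65.6084196   67.45192323] 72.29369179415038
10 [-65.69290378  67.60403721]
30 [-65.19122073  67.07899735]
50 [-64.71633687  66.26942831]
-60 71.7905650082478
-30 72.00940051250673
0 72.39878177911199
30 72.14866898729787
```

```bash
python3 -m handwheel '[[[0.04,-0.01,0],-0.008],[[0,0,0],0],[[0,0,-0.1],0],[[0,0,-0.1],0],[[0,0,0],0],[[0,0,0],0]]'; python3 - <<'E'
from m import *
o=manip.get_obs();print(o['position'],o['force'],o['joint_velocities'])
s=snap('wrist','w4.png'); W=wworld(s); held(s,W)
E
```

```text
time: 5.15
position: [536.7, -8.6, 49.4]
tcp_rot: [[0.993, 0.006, 0.119], [-0.119, -0.005, 0.993], [0.007, -1.0, -0.004]]
force: [0.6, 0.6, -0.8]
grip_width: 58.6
[536.72187354  -8.61429232  49.38149526] [ 0.63824908  0.60029992 -0.78243586] [-0.88509498  1.2399955   0.51609774 -0.08506407  0.12327235 -0.05538569]
held: front edge z [49.2 49.3] x range at z15-28 [-29.3  30.4] wall top y [-32.8 -23.8 -21.1] 8610
```

View pics/w4.png

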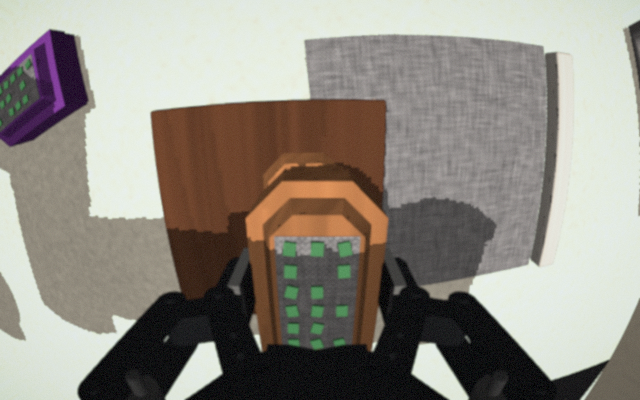

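```bash
cat >> m.py <<'E'
def ax(deg): a=np.radians(deg); return np.array([[np.cos(a),np.sin(a)],[-np.sin(a),np.cos(a)]])  # rows: x,y axes
def rel(c=(508.4,3.55),yaw=-6.13,name='wr.png'):
    o=manip.get_obs(); s=snap('wrist',name); W=wworld(s); T,R=np.array(o['position']),np.array(o['tcp_rot']); 
    T2=np.array(manip.get_obs()['position']); print('T',T.round(1),'after',T2.round(1),'J',np.degrees(np.arctan2(R[1,0],R[0,0])).round(2),'F',np.round(o['force'],1))
    A=ax(yaw); m=(s['depth']>0)&(W[...,2]>18)&(W[...,2]<32); Q=(W[m][:,:2]-c)@A.T
    k=(abs(Q[:,0])<90)&(Q[:,1]>20)&(Q[:,1]<90); Q=Q[k]
    k=(Q[:,1]>30)&(Q[:,1]<65); print('foot x',np.percentile(Q[k][:,0],[.5,99.5]).round(1),end=' ')
    for lo in (-55,-20,20): print('y',lo,np.percentile(Q[(Q[:,0]>lo)&(Q[:,0]<lo+25)][:,1],99).round(1),end=' ')
    L=(W-T)@R; hsv=cv2.cvtColor(s['color'],cv2.COLOR_RGB2HSV)
    m=(s['depth']>0)&(L[...,1]<-16)&(L[...,1]>-45)&(abs(L[...,0])<40)&(L[...,2]>15)&(L[...,2]<60)&(hsv[...,1]>90)
    P=L[m]; fe=np.percentile(P[abs(P[:,0])<10][:,2],99.5); xr=np.percentile(P[P[:,2]<28][:,0],[.5,99.5])
    print('\nheld front',fe.round(1),'x',xr.round(1),'tcp in est foot frame',((T[:2]-c)@A.T).round(1))
    Wt=W[m]; q=(Wt[:,:2]-c)@A.T; print('tray in foot frame: front y',np.percentile(q[abs(q[:,0]-np.median(q[:,0]))<10][:,1],99.5).round(1),'x',np.percentile(q[P[:,2]<28][:,0],[.5,99.5]).round(1))
E
python3 -m handwheel '[[[0,0,0],0],[[0,0,0],0],[[0,0,0],0]]'; python3 -c "
from m import *
rel()"
```

```text
time: 5.5
position: [538.6, -9.6, 52.3]
tcp_rot: [[0.993, 0.011, 0.12], [-0.12, -0.006, 0.993], [0.011, -1.0, -0.005]]
force: [0.1, 0.1, -0.4]
grip_width: 58.5
T [538.6  -9.6  52.3] after [538.7  -9.6  52.4] J -6.88 F [ 0.1  0.1 -0.4]
foot x [-65.3  67.5] y -55 71.7 y -20 71.9 y 20 72.3 
held front 49.4 x [-29.5  30.2] tcp in est foot frame [31.4 -9.8]
tray in foot frame: front y 39.7 x [ 1.9 61.6]
```

```bash
python3 -m handwheel '[[[-0.028,0.044,-0.01],0.006],[[0,0,0],0]]'; python3 -c "
from m import *
rel()"
```

```text
time: 5.75
position: [531.4, 2.3, 50.3]
tcp_rot: [[0.994, 0.012, 0.107], [-0.107, -0.006, 0.994], [0.012, -1.0, -0.005]]
force: [-0.4, 0.2, -0.8]
grip_width: 58.6
T [531.4   2.3  50.3] after [532.3   1.6  50.7] J -6.15 F [-0.4  0.2 -0.8]
foot x [-65.3  67.4] y -55 72.0 y -20 72.2 y 20 72.1 
held front 49.4 x [-29.5  30.2] tcp in est foot frame [23.   1.2]
tray in foot frame: front y 50.7 x [-6.8 52.9]
```

```bash
python3 -m handwheel '[[[0,0,-0.04],0],[[-0.004,0.003,-0.03],0]]'; python3 -c "
from m import *
rel()"
```

```text
time: 6.0
position: [532.3, 2.4, 33.4]
tcp_rot: [[0.994, 0.016, 0.107], [-0.107, -0.008, 0.994], [0.017, -1.0, -0.006]]
force: [-0.2, 0.0, -1.5]
grip_width: 58.4
T [532.3   2.4  33.4] after [531.3   2.7  32.1] J -6.12 F [-0.2  0.  -1.5]
foot x [-65.4  67.5] y -55 72.1 y -20 72.2 y 20 72.3 
held front 49.4 x [-29.5  30.2] tcp in est foot frame [23.9  1.4]
tray in foot frame: front y 51.0 x [-6.  53.7]
```

```bash
python3 -m handwheel '[[[-0.002,-0.004,-0.02],0],[[0,0,-0.008],0]]'; python3 -c "
from m import *
rel()"
```

```text
time: 6.25
position: [531.7, 2.3, 30.5]
tcp_rot: [[0.994, 0.011, 0.107], [-0.106, -0.005, 0.994], [0.011, -1.0, -0.004]]
force: [-8.9, -0.4, 16.1]
grip_width: 58.5
T [531.7   2.3  30.5] after [531.7   2.3  30.4] J -6.11 F [-8.9 -0.4 16.1]
foot x [-65.4  67.4] y -55 72.1 y -20 72.2 y 20 72.3 
held front 49.4 x [-29.5  30.2] tcp in est foot frame [23.3  1.3]
tray in foot frame: front y 50.7 x [-6.5 53.3]
```

```bash
python3 -m handwheel '[[[-0.002,0,-0.002],0],[[0,0,0],0],[[0,0,0],0],[[0,0,0],0]]' 0; python3 -m handwheel '[[[0,0,0.04],0],[[0,0,0.12],0],[[0,0,0.12],0]]';python3 - <<'E'
from m import *
s,W,o,st,P=wtray(531,1,40,75,name='w5.png'); print(o,st,np.percentile(P[:,2],[5,50,95]))
E
```

```text
time: 6.7
position: [532.0, 1.8, 30.1]
tcp_rot: [[0.994, 0.012, 0.107], [-0.107, -0.006, 0.994], [0.013, -1.0, -0.004]]
force: [0.1, -0.1, -0.3]
grip_width: 85.4
time: 7.0
position: [527.4, 2.6, 97.7]
tcp_rot: [[0.994, 0.001, 0.107], [-0.107, -0.003, 0.994], [0.001, -1.0, -0.003]]
force: [0.9, 0.0, -0.7]
grip_width: 85.4
(array([532.07287598,   3.17432022]), np.float64(83.92684173583984), (60.668636322021484, 97.62506103515625), (np.float64(40.799355240235755), np.float64(59.79342788050551))) [  275   148    97   138 11741] [52.06405447 61.27710358 63.60662203]
```

View pics/w5.png

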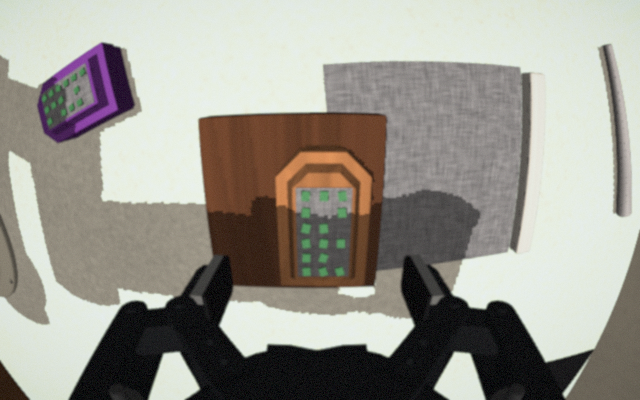

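```bash
python3 -m handwheel '[[[-0.049,-0.176,0.03],0.057],[[-0.049,-0.176,0.03],0.057],[[-0.049,-0.176,0.03],0.057],[[-0.049,-0.176,0.02],0.057],[[-0.049,-0.176,0.02],0.057],[[-0.049,-0.176,0.02],0.057],[[-0.049,-0.176,0.02],0.057],[[-0.049,-0.176,0],0.057],[[-0.049,-0.176,0],0.057],[[0,0,0],0]]' ; python3 - <<'E'
from m import *
print(manip.get_obs()['position'])
s,W,o,st,P=wtray(417.4,-394.2,20,45,name='w6.png'); print(o,st,np.percentile(P[:,2],[5,50,95]))
s,W,l,ob=topblobs()
for b in ob: print(b[1],b[2][0].round(1),round(b[2][1],1),b[3])
E
```

```text
time: 8.05
position: [417.3, -410.1, 158.1]
tcp_rot: [[0.567, 0.024, -0.823], [0.823, 0.002, 0.567], [0.015, -1.0, -0.018]]
force: [0.0, 0.4, -0.0]
grip_width: 85.5
[ 417.31983077 -410.08187241  158.11929187]
(array([ 418.00488281, -392.65802002]), np.float64(143.37779998779297), (60.83391571044922, 97.04849243164062), (np.float64(40.518750204081755), np.float64(60.83391721972474))) [ 296  122   70  104 6320] [26.03206609 35.06692159 37.53451602]
[204. 158.] [578.7 399.4] 97.9 12.0
[341. 187.] [508.4   3.5] -96.1 10.0
[161. 202.] [453.2 519.6] 28.3 144.0
[210. 209.] [435.3 378.1] 11.9 12.0
[258. 214.] [417.2 242.2] 172.8 12.0
[482. 216.] [ 417.7 -393.7] 142.1 12.0
[434. 220.] [ 408.4 -258.3] 24.7 12.0
[299. 245.] [329.2 122.7] -171.1 144.0
```

View pics/w6.png

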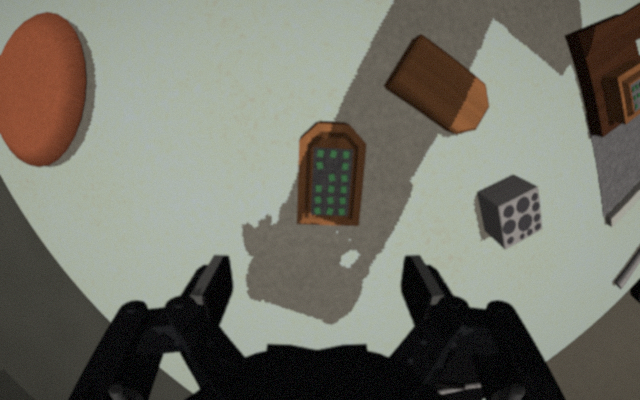

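```bash
python3 -m handwheel '[[[0.004,0.06,-0.1],-0.02],[[0,0,-0.12],0],[[0,0,-0.12],0],[[0,0,-0.12],0],[[0,0,-0.08],0]]' 0 50; python3 -m handwheel '[[[0,0,-0.01],0]]'
```

```text
time: 8.65
position: [424.7, -384.1, 23.5]
tcp_rot: [[0.599, 0.03, -0.8], [0.8, -0.0, 0.599], [0.018, -1.0, -0.024]]
force: [0.6, 0.2, 0.4]
grip_width: 85.3
time: 8.75
position: [423.9, -380.2, 18.2]
tcp_rot: [[0.598, 0.026, -0.801], [0.801, 0.005, 0.599], [0.02, -1.0, -0.018]]
force: [-1.2, -1.0, -0.8]
grip_width: 85.3
```

```bash
python3 -m handwheel '[[[-0.022,-0.052,0],0],[[0,0,-0.02],0]]'; python3 -m handwheel '[[[0,0,-0.02],0]]'
```

```text
time: 8.95
position: [419.7, -392.9, 14.8]
tcp_rot: [[0.596, 0.028, -0.802], [0.803, 0.004, 0.597], [0.02, -1.0, -0.02]]
force: [0.8, -0.3, 0.0]
grip_width: 85.5
time: 9.05
position: [420.2, -393.7, 10.8]
tcp_rot: [[0.597, 0.029, -0.802], [0.802, 0.002, 0.597], [0.019, -1.0, -0.022]]
force: [0.4, 0.4, -0.1]
grip_width: 85.8
```

```bash
python3 -m handwheel '[[[-0.007,0.001,-0.04],0]]'; python3 -m handwheel '[[[-0.002,0,-0.01],0],[[0,0,-0.004],0],[[0,0,-0.004],0],[[0,0,0],0],[[0,0,0],0],[[0,0,0],0]]' 1 60;
```

```text
time: 9.15
position: [419.5, -395.0, 2.1]
tcp_rot: [[0.597, 0.031, -0.802], [0.802, -0.001, 0.597], [0.018, -1.0, -0.025]]
force: [-0.6, -0.8, -0.1]
grip_width: 85.5
time: 9.75
position: [418.7, -394.6, -1.9]
tcp_rot: [[0.597, 0.03, -0.802], [0.802, 0.001, 0.597], [0.019, -1.0, -0.024]]
force: [-0.3, -1.4, -0.8]
grip_width: 59.0
```

```bash
python3 -m handwheel '[[[0,0,0.12],0],[[0,0,0.12],0],[[0,0,0.12],0],[[0,0,0.1],0]]';  python3 -m handwheel '[[[0.049,0.17,0],-0.056],[[0.049,0.17,0],-0.056],[[0.049,0.17,0],-0.056],[[0.049,0.17,0],-0.056],[[0.049,0.17,0],-0.056],[[0.049,0.17,0],-0.056],[[0.049,0.17,0],-0.056],[[0.049,0.17,0],-0.056],[[0.05,0.15,0],-0.056],[[0,0,0],0]]'; python3 -c "
from m import *
rel()"
```

```text
time: 10.15
position: [415.1, -389.5, 109.9]
tcp_rot: [[0.598, 0.023, -0.801], [0.801, 0.012, 0.598], [0.023, -1.0, -0.011]]
force: [-0.5, 0.0, -1.1]
grip_width: 58.8
time: 11.15
position: [528.0, -1.6, 114.9]
tcp_rot: [[0.992, 0.019, 0.127], [-0.126, -0.026, 0.992], [0.022, -0.999, -0.023]]
force: [-0.5, -0.2, -0.9]
grip_width: 59.1
T [528.   -1.6 114.9] after [527.5  -3.4 114.7] J -7.26 F [-0.5 -0.2 -0.9]
foot x [-65.7  67.5] y -55 72.0 y -20 72.2 y 20 72.3 
held front 49.5 x [-29.4  30.2] tcp in est foot frame [20.  -3.1]
tray in foot frame: front y 47.0 x [-9.5 50.1]
```

```bash
python3 -m handwheel '[[[0.016,0.02,0],0.009],[[0,0,-0.09],0],[[0,0,-0.06],0]]'; python3 -c "
from m import *
rel()"
```

```text
time: 11.5
position: [533.6, -0.2, 78.4]
tcp_rot: [[0.994, 0.024, 0.105], [-0.104, -0.028, 0.994], [0.026, -0.999, -0.025]]
force: [-0.1, -1.0, -1.6]
grip_width: 59.1
T [ 5.336e+02 -2.000e-01  7.840e+01] after [ 5.325e+02 -2.000e-01  7.650e+01] J -5.96 F [-0.1 -1.  -1.6]
foot x [-65.5  67.5] y -55 72.0 y -20 72.2 y 20 72.1 
held front 49.4 x [-29.4  30.1] tcp in est foot frame [25.5 -1.1]
tray in foot frame: front y 48.9 x [-4.7 54.7]
```

```bash
python3 -m handwheel '[[[-0.004,0.01,-0.03],0],[[0,0,-0.02],0]]'; python3 -c "
from m import *
rel()"
```

```text
time: 11.75
position: [531.6, 0.9, 63.6]
tcp_rot: [[0.994, 0.021, 0.106], [-0.106, -0.027, 0.994], [0.024, -0.999, -0.025]]
force: [-0.5, -0.2, -1.9]
grip_width: 59.0
T [531.6   0.9  63.6] after [531.5   0.8  63.2] J -6.07 F [-0.5 -0.2 -1.9]
foot x [-65.4  67.4] y -55 71.9 y -20 72.1 y 20 72.4 
held front 49.4 x [-29.4  30.2] tcp in est foot frame [23.4 -0.2]
tray in foot frame: front y 49.7 x [-6.8 52.8]
```

```bash
python3 -m handwheel '[[[0,0.007,-0.025],0]]'; python3 -m handwheel '[[[0,0.0,-0.02],0]]'; python3 -c "
from m import *
rel()"
```

```text
time: 11.9
position: [532.6, 1.9, 57.8]
tcp_rot: [[0.994, 0.023, 0.107], [-0.106, -0.028, 0.994], [0.026, -0.999, -0.026]]
force: [0.3, 0.6, -1.6]
grip_width: 59.4
time: 12.0
position: [532.6, 1.9, 52.5]
tcp_rot: [[0.994, 0.023, 0.107], [-0.106, -0.028, 0.994], [0.026, -0.999, -0.025]]
force: [-0.8, 0.6, -2.2]
grip_width: 59.0
T [532.6   1.9  52.5] after [532.7   1.9  52.3] J -6.1 F [-0.8  0.6 -2.2]
foot x [-65.6  67.2] y -55 72.0 y -20 72.2 y 20 72.5 
held front 49.4 x [-29.4  30.2] tcp in est foot frame [24.2  1. ]
tray in foot frame: front y 51.0 x [-6.  53.7]
```

```bash
python3 -m handwheel '[[[-0.002,0,-0.008],0]]'; python3 -m handwheel '[[[0,0,0],0],[[0,0,0],0],[[0,0,0],0]]' 0; python3 -m handwheel '[[[0,0,0.04],0],[[0,0,0.12],0],[[0,0,0.12],0]]';python3 - <<'E'
from m import *
s,W,o,st,P=wtray(531,1,68,103,name='w7.png'); print(o,st,np.percentile(P[:,2],[5,50,95]))
E
```

```text
time: 12.15
position: [532.8, 1.8, 52.0]
tcp_rot: [[0.994, 0.023, 0.107], [-0.106, -0.028, 0.994], [0.026, -0.999, -0.026]]
force: [-8.2, 3.1, 25.0]
grip_width: 59.1
time: 12.45
position: [534.3, 1.6, 53.5]
tcp_rot: [[0.994, 0.027, 0.106], [-0.106, -0.029, 0.994], [0.03, -0.999, -0.026]]
force: [-0.5, 0.0, -0.6]
grip_width: 85.7
time: 12.75
position: [530.3, 2.4, 121.7]
tcp_rot: [[0.994, 0.017, 0.106], [-0.106, -0.027, 0.994], [0.02, -0.999, -0.025]]
force: [0.4, -0.5, 1.0]
grip_width: 85.4
(array([532.87084961,   3.45176315]), np.float64(83.49530029296875), (60.79323196411133, 97.1434097290039), (np.float64(40.998744877644725), np.float64(60.03491842178879))) [  270   148    98   139 12137] [80.04271542 89.26854788 91.56973939]
```

```bash
python3 -m handwheel '[[[-0.038,0.08,0.02],0.065],[[-0.038,0.08,0.02],0.065],[[-0.038,0.08,0.02],0.065],[[-0.038,0.08,0],0.065],[[-0.038,0.08,0],0.065],[[-0.038,0.08,0],0.065],[[-0.038,0.08,0],0.065],[[-0.038,0.08,0],0.065],[[-0.038,0.08,0],0.065],[[-0.038,0.08,0],0.065],[[-0.038,0.08,0],0.065],[[-0.038,0.08,0],0.065]]'; python3 -m handwheel '[[[0,0,0],0]]' ; python3 - <<'E'
from m import *
print(manip.get_obs()['position'])
s,W,o,st,P=wtray(417.2,242.2,20,45,name='w8.png'); print(o,st,np.percentile(P[:,2],[5,50,95]))
s,W,l,ob=topblobs()
for b in ob: print(b[1],b[2][0].round(1),round(b[2][1],1),b[3])
E
```

```text
time: 14.0
position: [421.0, 248.1, 155.3]
tcp_rot: [[0.056, 0.04, -0.998], [0.997, 0.043, 0.058], [0.045, -0.998, -0.038]]
force: [0.1, 0.5, 0.4]
grip_width: 85.7
time: 14.1
position: [420.1, 249.7, 155.8]
tcp_rot: [[0.052, 0.04, -0.998], [0.998, 0.044, 0.054], [0.046, -0.998, -0.038]]
force: [-0.2, -0.5, 0.1]
grip_width: 85.1
[420.11686178 249.70895537 155.82064053]
(array([385.77935791, 265.14727783]), np.float64(172.55353546142578), (60.31848907470703, 81.73329162597656), (np.float64(41.04349722445116), np.float64(59.95350631031726))) [ 289   98   73   94 5683] [26.13135392 35.52378589 37.65953297]
[204. 158.] [579.1 398.7] 98.0 12.0
[340. 188.] [508.4   3.5] -96.2 10.0
[161. 202.] [453.9 519.1] 27.0 143.0
[434. 220.] [ 408.5 -258.3] 26.7 12.0
[299. 245.] [329.5 122.9] -171.0 143.0
```

View pics/w8.png

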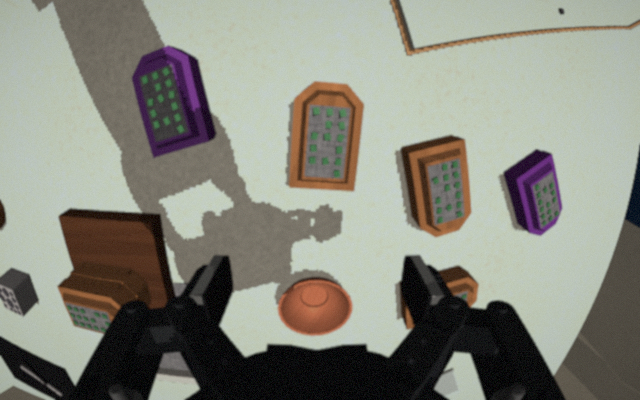

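```bash
python3 -m handwheel '[[[-0.03,0.01,0.2],0],[[-0.03,0.01,0.2],0],[[-0.03,0.01,0.2],0],[[-0.03,0.01,0.2],0]]' | sed -n 2,3p;  python3 -m handwheel '[[[0,0,-0.05],0],[[0,0,-0.05],0],[[0,0,-0.05],0]]'| sed -n 2,3p; python3 -m handwheel '[[[0,0,-0.05],0],[[0,0,-0.05],0],[[0,0,-0.05],0],[[0,0,-0.05],0],[[0,0,-0.05],0]]'| sed -n 2,3p
```

```text
position: [387.1, 252.3, 349.7]
tcp_rot: [[0.073, 0.025, -0.997], [0.997, 0.035, 0.074], [0.037, -0.999, -0.022]]
position: [392.4, 251.6, 322.3]
tcp_rot: [[0.08, 0.047, -0.996], [0.996, 0.04, 0.082], [0.044, -0.998, -0.044]]
position: [390.0, 249.7, 248.2]
tcp_rot: [[0.084, 0.037, -0.996], [0.996, 0.037, 0.085], [0.04, -0.999, -0.033]]
```

```bash
python3 -m handwheel '[[[0,0,-0.2],0],[[0,0,-0.2],0],[[0,0,-0.1],0],[[0,0,0],0]]' | sed -n 2,3p;  python3 -m handwheel '[[[0,0,0],0]]'| sed -n 2,3p; python3 -m handwheel '[[[0,0,0.04],0],[[0,0,0.04],0],[[0,0,0.04],0],[[0,0,0.04],0],[[0,0,0.04],0],[[0,0,0.03],0],[[0,0,0.02],0],[[0,0,0.01],0]]'| sed -n 2,3p
```

```text
position: [388.0, 249.2, 117.8]
tcp_rot: [[0.084, 0.036, -0.996], [0.996, 0.037, 0.085], [0.039, -0.999, -0.033]]
position: [387.9, 249.2, 117.7]
tcp_rot: [[0.084, 0.035, -0.996], [0.996, 0.036, 0.085], [0.039, -0.999, -0.032]]
position: [393.0, 250.9, 197.3]
tcp_rot: [[0.083, 0.051, -0.995], [0.996, 0.041, 0.085], [0.045, -0.998, -0.048]]
```

```bash
python3 -m handwheel '[[[0,0,0.2],0],[[0,0,0.2],0],[[0,0,-0.2],0],[[0,0,-0.2],0]]' | sed -n 2,3p;  python3 -m handwheel '[[[0,0,-0.05],0]]'| sed -n 2,3p;python3 -m handwheel '[[[-0.1,-0.06,0],0],[[-0.1,-0.06,0],0]]'| sed -n 2,3p;python3 -m handwheel '[[[0.05,0.03,0],0],[[0.05,0.03,0],0],[[0.05,0.03,0],0],[[0.05,0.03,0],0]]'| sed -n 2,3p
```

```text
position: [396.9, 252.1, 205.0]
tcp_rot: [[0.082, 0.063, -0.995], [0.995, 0.045, 0.085], [0.05, -0.997, -0.059]]
position: [394.4, 251.3, 188.1]
tcp_rot: [[0.083, 0.057, -0.995], [0.995, 0.043, 0.085], [0.048, -0.997, -0.053]]
position: [342.2, 220.5, 183.5]
tcp_rot: [[0.083, 0.048, -0.995], [0.996, 0.04, 0.085], [0.044, -0.998, -0.044]]
position: [386.0, 248.6, 179.3]
tcp_rot: [[0.084, 0.039, -0.996], [0.996, 0.038, 0.085], [0.041, -0.999, -0.036]]
```

```bash
python3 -m handwheel '[[[-0.1,-0.06,0],0],[[-0.1,-0.06,0],0]]'| sed -n 2,3p;python3 -m handwheel '[[[0.05,0.03,0],0],[[0.05,0.03,0],0],[[0.05,0.03,0],0],[[0.05,0.03,0],0]]'| sed -n 2,3p;  python3 -m handwheel '[[[0,0,-0.02],0],[[0,0,-0.02],0],[[0,0,-0.02],0],[[0,0,-0.02],0],[[0,0,-0.02],0],[[0,0,-0.02],0],[[0,0,-0.02],0]]'| sed -n 2,3p
```

```text
position: [336.7, 218.8, 176.6]
tcp_rot: [[0.083, 0.032, -0.996], [0.996, 0.036, 0.085], [0.039, -0.999, -0.029]]
position: [381.2, 247.1, 172.9]
tcp_rot: [[0.085, 0.024, -0.996], [0.996, 0.033, 0.085], [0.035, -0.999, -0.021]]
position: [379.1, 246.3, 133.7]
tcp_rot: [[0.085, 0.02, -0.996], [0.996, 0.032, 0.085], [0.034, -0.999, -0.018]]
```

```bash
python3 -m handwheel '[[[-0.1,-0.08,0],0],[[-0.1,-0.08,0],0]]'| sed -n 2,3p;python3 -m handwheel '[[[0.05,0.05,0],0],[[0.05,0.05,0],0],[[0.05,0.05,0],0],[[0.05,0.05,0],0]]'| sed -n 2,3p; python3 -m handwheel '[[[0,0.05,0],0],[[0,0.05,0],0],[[0,0,0],0],[[0,0,0],0]]'| sed -n 2,3p
```

```text
position: [329.2, 206.2, 132.2]
tcp_rot: [[0.083, 0.018, -0.996], [0.996, 0.032, 0.084], [0.033, -0.999, -0.016]]
position: [373.3, 254.2, 128.9]
tcp_rot: [[0.086, 0.015, -0.996], [0.996, 0.03, 0.086], [0.031, -0.999, -0.012]]
position: [372.8, 281.6, 128.3]
tcp_rot: [[0.085, 0.014, -0.996], [0.996, 0.029, 0.085], [0.03, -0.999, -0.011]]
```

```bash
python3 - <<'E'
from m import *
print(manip.get_obs()['position'], manip.get_obs()['time'])
s,W,o,st,P=wtray(381,265,20,45,r=62,name='w9.png'); print(o,st,np.percentile(P[:,2],[5,50,95]))
E
```

```text
[372.77029053 281.58957777 128.29425642] 20.1
(array([378.04656982, 266.43688965]), np.float64(172.21495819091797), (60.30131530761719, 96.99029541015625), (np.float64(40.69454120505289), np.float64(59.97531760930126))) [ 259  146   75  111 7372] [26.054045   35.11870757 37.47758508]
```

View pics/w9.png

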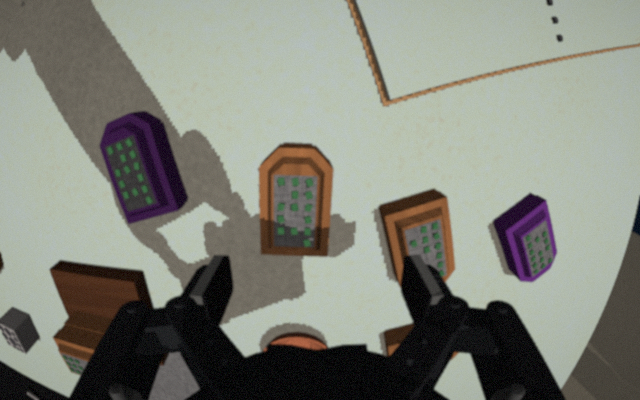

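```bash
python3 -m handwheel '[[[0.026,-0.062,0],-0.025],[[0,0,-0.06],0],[[0,0,-0.1],0],[[0,0,-0.1],0],[[0,0,-0.1],0],[[0,0,0],0]]' 0 60; python3 -m handwheel '[[[0,0,-0.01],0]]'
```

```text
time: 20.75
position: [379.2, 263.6, 37.5]
tcp_rot: [[0.138, 0.019, -0.99], [0.99, 0.029, 0.138], [0.032, -0.999, -0.015]]
force: [-0.7, -1.0, -0.0]
grip_width: 85.4
time: 20.85
position: [379.7, 263.5, 35.7]
tcp_rot: [[0.138, 0.02, -0.99], [0.99, 0.03, 0.139], [0.032, -0.999, -0.016]]
force: [0.0, -0.6, 0.2]
grip_width: 85.6
```

```bash
python3 -m handwheel '[[[0,0.01,-0.06],0],[[0,0,-0.05],0],[[0,0,-0.02],0]]'; python3 -m handwheel '[[[0,0,-0.02],0]]'
```

```text
time: 21.15
position: [382.6, 266.7, 5.8]
tcp_rot: [[0.138, 0.027, -0.99], [0.99, 0.032, 0.139], [0.035, -0.999, -0.022]]
force: [0.6, -0.2, 0.0]
grip_width: 85.3
time: 21.25
position: [383.2, 266.9, 1.2]
tcp_rot: [[0.138, 0.028, -0.99], [0.99, 0.032, 0.139], [0.036, -0.999, -0.023]]
force: [-0.5, -0.9, 0.5]
grip_width: 85.6
```

```bash
python3 -m handwheel '[[[-0.014,0,-0.012],0],[[-0.002,0,-0.004],0]]'; python3 -m handwheel '[[[0,0,0],0],[[0,0,0],0],[[0,0,0],0],[[0,0,0],0],[[0,0,0],0]]' 1 60
```

```text
time: 21.45
position: [379.2, 266.9, -2.8]
tcp_rot: [[0.138, 0.028, -0.99], [0.99, 0.032, 0.139], [0.036, -0.999, -0.023]]
force: [-0.8, -0.0, 0.1]
grip_width: 85.5
time: 21.95
position: [379.9, 267.3, -1.6]
tcp_rot: [[0.138, 0.03, -0.99], [0.99, 0.033, 0.139], [0.037, -0.999, -0.025]]
force: [0.1, 0.5, -0.7]
grip_width: 59.0
```

```bash
python3 -m handwheel '[[[0,0,0.12],0],[[0,0,0.12],0],[[0,0,0.12],0],[[0,0,0.12],0],[[0,0,0.04],0]]';  python3 -m handwheel '[[[0.05,-0.088,0],-0.064],[[0.05,-0.088,0],-0.064],[[0.05,-0.088,0],-0.064],[[0.05,-0.088,0],-0.064],[[0.05,-0.088,0],-0.064],[[0.05,-0.088,0],-0.064],[[0.05,-0.088,0],-0.064],[[0.05,-0.088,0],-0.064],[[0.05,-0.088,0],-0.064],[[0.05,-0.088,0],-0.064],[[0.05,-0.088,0],-0.064],[[0.05,-0.08,0],-0.064]]'; python3 -m handwheel '[[[0,0,0],0]]'; python3 -c "
from m import *
rel()"
```

```text
time: 22.45
position: [375.6, 265.6, 129.3]
tcp_rot: [[0.138, 0.021, -0.99], [0.99, 0.03, 0.139], [0.032, -0.999, -0.017]]
force: [1.2, -0.2, -0.3]
grip_width: 58.9
time: 23.65
position: [522.5, -4.8, 117.2]
tcp_rot: [[0.987, 0.017, 0.162], [-0.162, -0.014, 0.987], [0.019, -1.0, -0.011]]
force: [-0.3, 0.3, -0.9]
grip_width: 59.2
time: 23.75
position: [523.2, -7.0, 116.2]
tcp_rot: [[0.986, 0.017, 0.167], [-0.166, -0.015, 0.986], [0.019, -1.0, -0.012]]
force: [-0.2, 0.9, -1.0]
grip_width: 58.9
T [523.2  -7.  116.2] after [522.   -5.7 115.6] J -9.58 F [-0.2  0.9 -1. ]
foot x [-65.7  67.6] y -55 71.7 y -20 71.9 y 20 72.4 
held front 49.5 x [-29.5  30.1] tcp in est foot frame [15.9 -8.9]
tray in foot frame: front y 41.1 x [-12.9  46.8]
```

```bash
python3 -m handwheel '[[[0.038,0.032,0],0.03],[[0,0,-0.04],0]]'; python3 -c "
from m import *
rel()"
```

```text
time: 24.0
position: [530.9, 3.3, 104.6]
tcp_rot: [[0.995, 0.015, 0.099], [-0.099, -0.012, 0.995], [0.016, -1.0, -0.011]]
force: [0.6, 0.8, -0.7]
grip_width: 58.9
T [530.9   3.3 104.6] after [528.2   3.5 101.5] J -5.69 F [ 0.6  0.8 -0.7]
foot x [-65.7  67.3] y -55 72.0 y -20 72.2 y 20 72.2 
held front 49.5 x [-29.4  30.2] tcp in est foot frame [22.4  2.2]
tray in foot frame: front y 51.9 x [-7.6 52.1]
```

```bash
python3 -m handwheel '[[[0.014,-0.005,-0.025],-0.003],[[0,0,0],0]]'; python3 -c "
from m import *
rel()"
```

```text
time: 24.25
position: [529.3, 3.4, 92.4]
tcp_rot: [[0.994, 0.004, 0.106], [-0.106, -0.01, 0.994], [0.005, -1.0, -0.01]]
force: [-0.1, -0.4, -0.8]
grip_width: 59.0
T [529.3   3.4  92.4] after [529.4   3.4  92.9] J -6.09 F [-0.1 -0.4 -0.8]
foot x [-65.6  67.4] y -55 72.1 y -20 72.2 y 20 72.6 
held front 49.5 x [-29.4  30.2] tcp in est foot frame [20.8  2. ]
tray in foot frame: front y 51.7 x [-8.8 50.8]
```

```bash
python3 -m handwheel '[[[0.011,-0.005,-0.01],0],[[0,0,-0.01],0]]'; python3 -c "
from m import *
rel()"
```

```text
time: 24.5
position: [532.5, 2.0, 88.1]
tcp_rot: [[0.994, 0.005, 0.106], [-0.106, -0.011, 0.994], [0.006, -1.0, -0.01]]
force: [0.2, -0.5, -1.4]
grip_width: 59.3
T [532.5   2.   88.1] after [532.1   2.1  87.6] J -6.09 F [ 0.2 -0.5 -1.4]
foot x [-65.6  67.5] y -55 72.1 y -20 72.2 y 20 72.4 
held front 49.5 x [-29.5  30.1] tcp in est foot frame [24.1  1. ]
tray in foot frame: front y 50.7 x [-5.5 54.1]
```

Aligned; lower.

```bash
python3 -m handwheel '[[[0,0,-0.02],0]]'; python3 -m handwheel '[[[0,0,-0.02],0]]'; python3 -c "
from m import *
rel()"
```

```text
time: 24.65
position: [532.8, 1.9, 83.2]
tcp_rot: [[0.994, 0.006, 0.106], [-0.106, -0.011, 0.994], [0.007, -1.0, -0.01]]
force: [0.3, 0.9, -0.9]
grip_width: 59.3
time: 24.75
position: [534.0, 1.9, 80.2]
tcp_rot: [[0.994, 0.008, 0.106], [-0.106, -0.011, 0.994], [0.01, -1.0, -0.01]]
force: [-17.3, 5.1, 43.6]
grip_width: 59.1
T [534.    1.9  80.2] after [534.    1.8  80.5] J -6.07 F [-17.3   5.1  43.6]
foot x [-65.6  67.6] y -55 71.9 y -20 72.0 y 20 72.3 
held front 49.5 x [-29.5  30.1] tcp in est foot frame [25.7  1.1]
tray in foot frame: front y 50.8 x [-4.1 55.5]
```

```bash
python3 -m handwheel '[[[-0.006,0,0],0],[[0,0,0],0],[[0,0,0],0],[[0,0,0],0]]' 0; python3 -m handwheel '[[[0,0,0.04],0],[[0,0,0.12],0],[[0,0,0.12],0]]';python3 - <<'E'
from m import *
s,W,o,st,P=wtray(531,1,96,131,name='w10.png'); print(o,st,np.percentile(P[:,2],[5,50,95]))
s,W,l,ob=topblobs()
for b in ob: print(b[1],b[2][0].round(1),round(b[2][1],1),b[3])
E
```

```text
time: 25.2
position: [533.3, 1.6, 81.0]
tcp_rot: [[0.994, 0.01, 0.106], [-0.106, -0.012, 0.994], [0.011, -1.0, -0.011]]
force: [-0.7, -0.7, -0.6]
grip_width: 85.2
time: 25.5
position: [528.9, 2.4, 148.4]
tcp_rot: [[0.994, -0.001, 0.106], [-0.106, -0.009, 0.994], [-0.001, -1.0, -0.009]]
force: [0.2, 0.2, 2.0]
grip_width: 85.3
(array([533.98492432,   2.99227142]), np.float64(84.10475158691406), (60.52249526977539, 97.36978912353516), (np.float64(40.35220226331404), np.float64(60.28239738270826))) [  275   149    99   141 12293] [108.10112677 117.27267643 119.53535103]
[204. 158.] [578.5 399.1] 97.9 12.0
[345. 197.] [478.6  -4.7] 84.0 10.0
[161. 202.] [453.8 518.8] 28.9 143.0
[210. 209.] [435.1 378.5] 12.1 12.0
[434. 220.] [ 408.3 -257.9] 24.6 12.0
[296. 245.] [328.7 131.5] -174.3 144.0
```

View pics/w10.png

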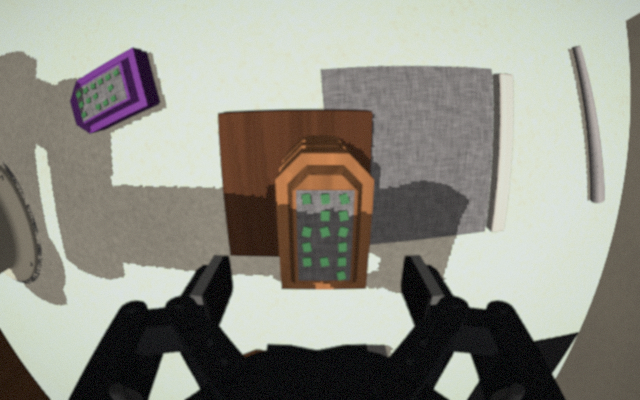

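```bash
python3 -m handwheel '[[[-0.031,0.125,0.0],-0.0525],[[-0.031,0.125,0],-0.0525],[[-0.031,0.125,0],-0.0525],[[-0.031,0.125,0],-0.0525],[[-0.031,0.125,0],-0.0525],[[-0.031,0.125,0],-0.0525],[[-0.031,0.125,0],-0.0525],[[-0.031,0.125,0],-0.0525],[[-0.031,0.125,0],-0.0525],[[-0.031,0.125,0],-0.0525],[[-0.031,0.125,0],-0.0525],[[-0.031,0.125,0],-0.0525]]'; python3 -m handwheel '[[[0,0,0],0]]' ; python3 - <<'E'
from m import *
print(manip.get_obs()['position'])
s,W,o,st,P=wtray(435.1,378.4,20,45,name='w11.png'); print(o,st,np.percentile(P[:,2],[5,50,95]))
s,W,l,ob=topblobs()
for b in ob: print(b[1],b[2][0].round(1),round(b[2][1],1),b[3])
E
```

```text
time: 26.8
position: [434.5, 386.1, 153.0]
tcp_rot: [[0.145, -0.011, 0.989], [-0.989, -0.016, 0.145], [0.014, -1.0, -0.013]]
force: [-0.2, 0.4, 0.3]
grip_width: 85.4
time: 26.9
position: [433.1, 389.0, 152.7]
tcp_rot: [[0.147, -0.012, 0.989], [-0.989, -0.015, 0.146], [0.013, -1.0, -0.014]]
force: [-0.4, 0.2, -0.3]
grip_width: 85.7
[433.06106112 388.9961333  152.67175647]
(array([435.83728027, 381.02532959]), np.float64(11.256756782531738), (59.94902038574219, 96.4625244140625), (np.float64(40.146235928970924), np.float64(59.1681723455513))) [ 289  133   69  104 6399] [26.25785388 35.23345223 37.62036067]
[204. 158.] [578.6 399.5] 97.6 12.0
[340. 190.] [508.4   3.4] 83.9 10.0
[211. 210.] [435.2 378.2] 11.8 12.0
[434. 219.] [ 408.6 -258.2] 24.7 12.0
[299. 245.] [329.5 122.7] -170.9 143.0
```

View pics/w11.png

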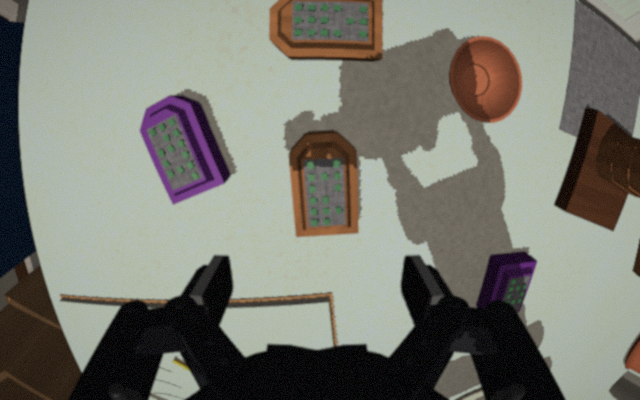

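```bash
python3 -m handwheel '[[[0.008,-0.038,0],0.026],[[0,0,-0.06],0],[[0,0,-0.1],0],[[0,0,-0.12],0],[[0,0,-0.12],0],[[0,0,0],0]]' 0 60; python3 -m handwheel '[[[0,0,-0.01],0]]'
```

```text
time: 27.6
position: [437.1, 370.4, 46.3]
tcp_rot: [[0.193, -0.011, 0.981], [-0.981, -0.019, 0.193], [0.016, -1.0, -0.015]]
force: [-1.0, -0.1, 0.2]
grip_width: 85.4
time: 27.7
position: [437.5, 369.9, 43.8]
tcp_rot: [[0.192, -0.011, 0.981], [-0.981, -0.019, 0.191], [0.016, -1.0, -0.015]]
force: [0.7, 0.4, -0.0]
grip_width: 85.3
```

```bash
python3 -m handwheel '[[[-0.008,0.036,0],0],[[0,0.002,-0.06],0],[[0,0,-0.05],0],[[0,0,-0.02],0]]'; python3 -m handwheel '[[[0,0,-0.02],0]]'
```

```text
time: 28.1
position: [438.2, 381.6, 13.0]
tcp_rot: [[0.191, -0.005, 0.982], [-0.982, -0.015, 0.191], [0.014, -1.0, -0.008]]
force: [-0.0, 0.1, -0.1]
grip_width: 85.3
time: 28.2
position: [438.2, 381.6, 7.5]
tcp_rot: [[0.191, -0.005, 0.982], [-0.982, -0.015, 0.191], [0.014, -1.0, -0.008]]
force: [0.3, -0.0, -0.7]
grip_width: 85.6
```

```bash
python3 -m handwheel '[[[-0.012,-0.005,-0.025],0],[[-0.002,0,-0.014],0]]'; python3 -m handwheel '[[[0,0,0],0],[[0,0,0],0],[[0,0,0],0],[[0,0,0],0],[[0,0,0],0]]' 1 60
```

```text
time: 28.4
position: [434.4, 380.2, -3.4]
tcp_rot: [[0.191, -0.005, 0.982], [-0.982, -0.015, 0.191], [0.014, -1.0, -0.008]]
force: [0.3, 0.8, 0.1]
grip_width: 85.4
time: 28.9
position: [434.6, 380.2, -3.0]
tcp_rot: [[0.191, -0.005, 0.982], [-0.982, -0.015, 0.191], [0.014, -1.0, -0.008]]
force: [0.1, -0.2, -0.5]
grip_width: 59.3
```

```bash
python3 -m handwheel '[[[0,0,0.12],0],[[0,0,0.12],0],[[0,0,0.12],0],[[0,0,0.12],0],[[0,0,0.12],0],[[0,0,0.06],0]]';  python3 -m handwheel '[[[0.032,-0.123,0],0.0515],[[0.032,-0.123,0],0.0515],[[0.032,-0.123,0],0.0515],[[0.032,-0.123,0],0.0515],[[0.032,-0.123,0],0.0515],[[0.032,-0.123,0],0.0515],[[0.032,-0.123,0],0.0515],[[0.032,-0.123,0],0.0515],[[0.032,-0.123,0],0.0515],[[0.032,-0.123,0],0.0515],[[0.032,-0.123,0],0.0515],[[0.032,-0.123,0],0.0515]]'; python3 -m handwheel '[[[0,0,0],0]]'; python3 -c "
from m import *
rel()"
```

```text
time: 29.5
position: [430.0, 377.5, 163.4]
tcp_rot: [[0.191, -0.014, 0.982], [-0.982, -0.02, 0.19], [0.017, -1.0, -0.017]]
force: [1.3, 1.2, -0.6]
grip_width: 59.3
time: 30.7
position: [527.6, -1.2, 167.8]
tcp_rot: [[0.996, 0.015, 0.086], [-0.085, -0.009, 0.996], [0.016, -1.0, -0.008]]
force: [0.6, -0.8, -0.6]
grip_width: 59.2
time: 30.8
position: [528.4, -4.6, 167.9]
tcp_rot: [[0.996, 0.016, 0.088], [-0.087, -0.011, 0.996], [0.017, -1.0, -0.009]]
force: [0.2, 1.1, -0.6]
grip_width: 59.1
T [528.4  -4.6 167.9] after [527.8  -2.9 167.7] J -5.02 F [ 0.2  1.1 -0.6]
foot x [-65.9  67.3] y -55 71.6 y -20 72.2 y 20 72.0 
held front 50.6 x [-29.8  29.7] tcp in est foot frame [20.7 -5.9]
tray in foot frame: front y 45.0 x [-9.9 49.6]
```

```bash
python3 -m handwheel '[[[0.02,0.017,-0.03],-0.0095],[[0,0,-0.06],0]]'; python3 -c "
from m import *
rel()"
```

```text
time: 31.05
position: [534.4, 2.6, 146.3]
tcp_rot: [[0.994, 0.019, 0.112], [-0.112, -0.01, 0.994], [0.02, -1.0, -0.007]]
force: [-0.5, 0.2, -0.7]
grip_width: 59.0
T [534.4   2.6 146.3] after [531.9   3.2 142.7] J -6.41 F [-0.5  0.2 -0.7]
foot x [-65.7  67.7] y -55 71.7 y -20 72.0 y 20 72.2 
held front 50.6 x [-29.8  29.8] tcp in est foot frame [25.9  1.8]
tray in foot frame: front y 52.6 x [-4.4 55.2]
```

```bash
python3 -m handwheel '[[[0.004,-0.008,-0.04],0.003],[[0,0,-0.03],0]]'; python3 -c "
from m import *
rel()"
```

```text
time: 31.3
position: [532.7, 3.3, 123.8]
tcp_rot: [[0.995, 0.012, 0.103], [-0.103, -0.008, 0.995], [0.013, -1.0, -0.006]]
force: [0.8, -0.4, -1.5]
grip_width: 59.0
T [532.7   3.3 123.8] after [531.9   3.5 122.6] J -5.94 F [ 0.8 -0.4 -1.5]
foot x [-65.6  67.4] y -55 71.8 y -20 72.0 y 20 72.3 
held front 50.6 x [-29.9  29.8] tcp in est foot frame [24.2  2.3]
tray in foot frame: front y 53.1 x [-6.2 53.5]
```

```bash
python3 -m handwheel '[[[0.004,-0.009,-0.01],0],[[0,0,0],0]]'; python3 -c "
from m import *
rel()"
```

```text
time: 31.55
position: [532.8, 1.8, 119.5]
tcp_rot: [[0.995, 0.01, 0.103], [-0.103, -0.007, 0.995], [0.01, -1.0, -0.006]]
force: [-0.8, -0.5, -0.3]
grip_width: 59.2
T [532.8   1.8 119.5] after [533.    1.8 119.9] J -5.92 F [-0.8 -0.5 -0.3]
foot x [-65.6  67.3] y -55 72.0 y -20 72.0 y 20 71.9 
held front 50.6 x [-29.8  29.9] tcp in est foot frame [24.4  0.9]
tray in foot frame: front y 51.6 x [-5.8 53.9]
```

```bash
python3 -m handwheel '[[[-0.002,-0.003,-0.025],0]]'; python3 -m handwheel '[[[-0.001,0,-0.016],0]]';  python3 -m handwheel '[[[-0.002,0,-0.012],0]]'; python3 -c "
from m import *
rel()"
```

```text
time: 31.7
position: [533.6, 0.8, 114.7]
tcp_rot: [[0.995, 0.013, 0.103], [-0.103, -0.008, 0.995], [0.014, -1.0, -0.006]]
force: [-1.0, 0.5, -0.3]
grip_width: 58.7
time: 31.8
position: [533.3, 0.7, 110.4]
tcp_rot: [[0.995, 0.013, 0.103], [-0.103, -0.008, 0.995], [0.014, -1.0, -0.006]]
force: [-0.9, -0.8, -0.3]
grip_width: 58.8
time: 31.9
position: [532.9, 0.6, 107.2]
tcp_rot: [[0.995, 0.013, 0.104], [-0.104, -0.008, 0.995], [0.014, -1.0, -0.006]]
force: [-0.6, -0.1, -0.9]
grip_width: 59.2
T [532.9   0.6 107.2] after [532.4   0.7 106.6] J -5.94 F [-0.6 -0.1 -0.9]
foot x [-65.7  67.6] y -55 71.7 y -20 72.0 y 20 71.9 
held front 50.6 x [-29.8  29.8] tcp in est foot frame [24.6 -0.3]
tray in foot frame: front y 50.5 x [-5.7 54. ]
```

```bash
python3 -m handwheel '[[[0,0,-0.004],0],[[0,0,0],0],[[0,0,0],0],[[0,0,0],0]]' 0; python3 -m handwheel '[[[0,0,0.04],0],[[0,0,0.12],0],[[0,0,0.12],0]]';python3 - <<'E'
from m import *
s,W,o,st,P=wtray(531,1,124,159,name='w12.png'); print(o,st,np.percentile(P[:,2],[5,50,95]))
s,W,l,ob=topblobs()
for b in ob: print(b[1],b[2][0].round(1),round(b[2][1],1),b[3])
E
```

```text
time: 32.35
position: [532.9, 0.6, 106.1]
tcp_rot: [[0.995, 0.013, 0.104], [-0.104, -0.008, 0.995], [0.014, -1.0, -0.006]]
force: [-0.3, -0.0, -0.3]
grip_width: 85.4
time: 32.65
position: [529.4, 1.3, 174.7]
tcp_rot: [[0.995, 0.004, 0.104], [-0.104, -0.006, 0.995], [0.005, -1.0, -0.005]]
force: [0.8, -0.2, 0.2]
grip_width: 85.3
(array([532.58404541,   2.97328949]), np.float64(85.16820526123047), (60.547298431396484, 97.38591766357422), (np.float64(39.98813561426074), np.float64(59.29537790910469))) [  271   148    99   143 12502] [136.09117522 145.3021648  147.48415316]
[204. 158.] [578.6 398.2] 98.0 11.0
[346. 197.] [478.7  -6.6] 84.0 10.0
[161. 202.] [453.3 519.3] 29.4 144.0
[434. 220.] [ 408.5 -258.1] 25.2 12.0
[296. 245.] [329.  132.1] -177.1 144.0
```

View pics/w12.png

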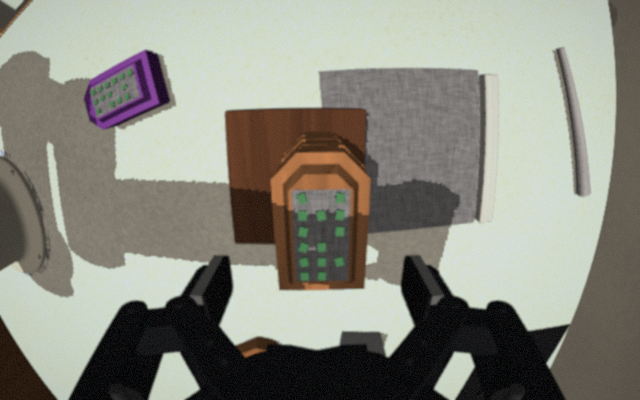

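```bash
python3 -m handwheel '[[[0.02,0.155,0.0],0.012],[[0.02,0.155,0.0],0.012],[[0.02,0.155,0.0],0.012],[[0.02,0.155,0.0],0.012],[[0.02,0.155,0.0],0.012],[[0.02,0.155,0.0],0.012],[[0.02,0.155,0.0],0.012],[[0.02,0.155,0.0],0.012],[[0.02,0.155,0.0],0.012],[[0.02,0.155,0.0],0.012],[[0,0,-0.02],0]]'; python3 -m handwheel '[[[0,0,0],0]]' ; python3 - <<'E'
from m import *
print(manip.get_obs()['position'])
s,W,o,st,P=wtray(578.5,398.4,20,45,name='w13.png'); print(o,st,np.percentile(P[:,2],[5,50,95]))
E
```

```text
time: 33.85
position: [583.5, 402.7, 177.5]
tcp_rot: [[0.99, 0.023, -0.141], [0.141, -0.003, 0.99], [0.022, -1.0, -0.007]]
force: [-0.5, -0.3, -0.2]
grip_width: 85.4
time: 33.95
position: [582.7, 403.1, 176.1]
tcp_rot: [[0.99, 0.021, -0.142], [0.142, -0.005, 0.99], [0.02, -1.0, -0.008]]
force: [-0.1, -0.3, -0.5]
grip_width: 85.1
[582.6756011  403.05095176 176.05666363]
(array([579.52838135, 400.96917725]), np.float64(97.85875844955446), (60.28484344482422, 96.7604751586914), (np.float64(41.39650204590629), np.float64(58.764107966140585))) [ 278  134   64   96 5511] [26.09042413 35.10748622 37.60938445]
```

View pics/w13.png

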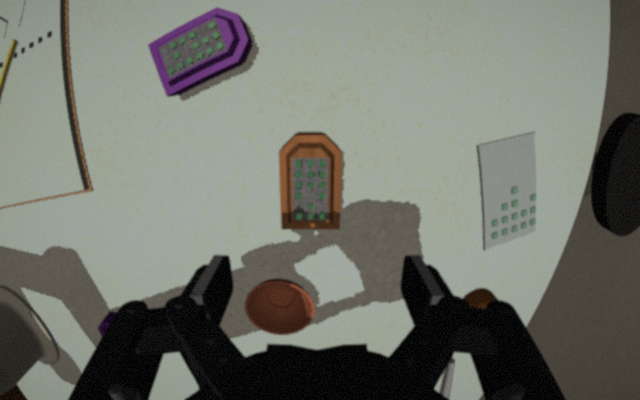

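```bash
python3 -m handwheel '[[[-0.013,-0.014,-0.06],-0.002],[[0,0,-0.12],0],[[0,0,-0.12],0],[[0,0,-0.12],0],[[0,0,-0.1],0],[[0,0,0],0]]' 0 60; python3 -m handwheel '[[[0,0,-0.01],0]]'
```

```text
time: 34.6
position: [581.5, 392.4, 47.1]
tcp_rot: [[0.991, 0.026, -0.129], [0.129, -0.003, 0.992], [0.026, -1.0, -0.007]]
force: [-1.5, -0.7, -0.0]
grip_width: 85.2
time: 34.7
position: [582.5, 391.8, 46.1]
tcp_rot: [[0.991, 0.028, -0.128], [0.128, -0.003, 0.992], [0.027, -1.0, -0.006]]
force: [0.1, -0.0, 1.4]
grip_width: 85.7
```

```bash
python3 -m handwheel '[[[-0.012,0.028,0],0.004],[[0,0.002,-0.06],0],[[0,0,-0.06],0],[[0,0,-0.02],0]]'; python3 -m handwheel '[[[0,0,-0.02],0]]'
```

```text
time: 35.1
position: [582.7, 400.8, 14.8]
tcp_rot: [[0.99, 0.036, -0.136], [0.136, 0.001, 0.991], [0.036, -0.999, -0.004]]
force: [-0.4, -0.2, -0.1]
grip_width: 85.1
time: 35.2
position: [582.6, 400.9, 9.2]
tcp_rot: [[0.99, 0.036, -0.136], [0.136, 0.001, 0.991], [0.036, -0.999, -0.004]]
force: [-0.1, 0.6, 1.1]
grip_width: 85.5
```

```bash
python3 -m handwheel '[[[-0.013,-0.006,-0.03],0],[[-0.002,0,-0.014],0]]'; python3 -m handwheel '[[[0,0,0],0],[[0,0,0],0],[[0,0,0],0],[[0,0,0],0],[[0,0,0],0]]' 1 60
```

```text
time: 35.4
position: [578.3, 399.1, -3.5]
tcp_rot: [[0.99, 0.035, -0.136], [0.136, 0.001, 0.991], [0.035, -0.999, -0.004]]
force: [-0.6, -0.2, -1.1]
grip_width: 85.3
time: 35.9
position: [578.5, 399.2, -2.7]
tcp_rot: [[0.99, 0.035, -0.136], [0.136, 0.001, 0.991], [0.035, -0.999, -0.004]]
force: [0.6, -0.9, -0.7]
grip_width: 59.0
```

```bash
python3 -m handwheel '[[[0,0,0.12],0],[[0,0,0.12],0],[[0,0,0.12],0],[[0,0,0.12],0],[[0,0,0.12],0],[[0,0,0.12],0],[[0,0,0.06],0]]';  python3 -m handwheel '[[[-0.019,-0.154,0],-0.012],[[-0.019,-0.154,0],-0.012],[[-0.019,-0.154,0],-0.012],[[-0.019,-0.154,0],-0.012],[[-0.019,-0.154,0],-0.012],[[-0.019,-0.154,0],-0.012],[[-0.019,-0.154,0],-0.012],[[-0.019,-0.154,0],-0.012],[[-0.019,-0.154,0],-0.012],[[-0.019,-0.154,0],-0.012],[[0,0,0],0]]'; python3 -m handwheel '[[[0,0,0],0]]'; python3 -c "
from m import *
rel()"
```

```text
time: 36.6
position: [572.6, 396.2, 191.9]
tcp_rot: [[0.99, 0.023, -0.136], [0.136, -0.005, 0.991], [0.022, -1.0, -0.008]]
force: [0.1, -0.2, -0.9]
grip_width: 59.2
time: 37.7
position: [518.0, -0.9, 187.2]
tcp_rot: [[0.994, 0.018, 0.11], [-0.11, -0.009, 0.994], [0.019, -1.0, -0.007]]
force: [0.5, -0.3, -2.0]
grip_width: 58.9
time: 37.8
position: [517.5, -1.2, 186.6]
tcp_rot: [[0.994, 0.017, 0.112], [-0.112, -0.008, 0.994], [0.017, -1.0, -0.006]]
force: [0.4, -0.2, -1.0]
grip_width: 58.9
T [517.5  -1.2 186.6] after [517.6  -1.1 186.5] J -6.41 F [ 0.4 -0.2 -1. ]
foot x [-66.   67.3] y -55 72.0 y -20 72.0 y 20 71.8 
held front 50.4 x [-29.3  30.3] tcp in est foot frame [ 9.6 -3.8]
tray in foot frame: front y 46.8 x [-20.1  39.4]
```

```bash
python3 -m handwheel '[[[0.055,0.01,-0.02],0.004],[[0,0,-0.05],0],[[0,0,0],0]]'; python3 -c "
from m import *
rel()"
```

```text
time: 38.15
position: [531.0, 4.8, 167.1]
tcp_rot: [[0.995, 0.015, 0.098], [-0.098, -0.008, 0.995], [0.015, -1.0, -0.006]]
force: [-0.5, -0.1, -1.7]
grip_width: 59.3
T [531.    4.8 167.1] after [531.7   4.6 168.2] J -5.64 F [-0.5 -0.1 -1.7]
foot x [-65.8  67.6] y -55 71.9 y -20 72.3 y 20 72.3 
held front 50.4 x [-29.4  30.2] tcp in est foot frame [22.4  3.6]
tray in foot frame: front y 54.2 x [-7.7 51.9]
```

```bash
python3 -m handwheel '[[[0.004,-0.014,-0.04],-0.003],[[0,0,-0.04],0]]'; python3 -c "
from m import *
rel()"
```

```text
time: 38.4
position: [533.4, 1.6, 148.5]
tcp_rot: [[0.994, 0.019, 0.103], [-0.103, -0.009, 0.995], [0.02, -1.0, -0.007]]
force: [0.0, 1.1, -2.1]
grip_width: 59.1
T [533.4   1.6 148.5] after [532.3   1.9 146.6] J -5.92 F [ 0.   1.1 -2.1]
foot x [-65.7  67.6] y -55 72.0 y -20 72.2 y 20 72.0 
held front 50.4 x [-29.4  30.2] tcp in est foot frame [25.1  0.7]
tray in foot frame: front y 51.3 x [-5.  54.6]
```

```bash
python3 -m handwheel '[[[0.001,-0.003,-0.015],0]]'; python3 -m handwheel '[[[0,0,-0.015],0]]';  python3 -m handwheel '[[[0,0,-0.012],0]]'; python3 -c "
from m import *
rel()"
```

```text
time: 38.55
position: [532.4, 1.3, 142.4]
tcp_rot: [[0.995, 0.016, 0.103], [-0.103, -0.008, 0.995], [0.017, -1.0, -0.006]]
force: [-0.4, 0.2, -1.7]
grip_width: 59.0
time: 38.65
position: [532.1, 1.2, 138.1]
tcp_rot: [[0.995, 0.016, 0.103], [-0.103, -0.008, 0.995], [0.016, -1.0, -0.006]]
force: [-0.0, -0.4, -1.2]
grip_width: 59.2
time: 38.75
position: [532.0, 1.1, 134.7]
tcp_rot: [[0.995, 0.016, 0.104], [-0.103, -0.008, 0.995], [0.016, -1.0, -0.006]]
force: [0.0, -0.2, -0.9]
grip_width: 59.1
T [532.    1.1 134.7] after [532.3   1.1 134.8] J -5.94 F [ 0.  -0.2 -0.9]
foot x [-65.8  67.6] y -55 72.0 y -20 72.1 y 20 72.0 
held front 50.4 x [-29.3  30.3] tcp in est foot frame [23.7  0.1]
tray in foot frame: front y 50.7 x [-6.2 53.5]
```

```bash
python3 -m handwheel '[[[0,0,-0.004],0],[[0,0,0],0],[[0,0,0],0],[[0,0,0],0]]' 0; python3 -m handwheel '[[[0,0,0.04],0],[[0,0,0.12],0],[[0,0,0.12],0]]';python3 - <<'E'
from m import *
s,W,o,st,P=wtray(531,1,152,187,name='w14.png'); print(o,st,np.percentile(P[:,2],[5,50,95]))
s,W,l,ob=topblobs()
for b in ob: print(b[1],b[2][0].round(1),round(b[2][1],1),b[3])
E
```

```text
time: 39.2
position: [533.2, 0.8, 135.0]
tcp_rot: [[0.994, 0.019, 0.104], [-0.104, -0.008, 0.995], [0.019, -1.0, -0.006]]
force: [0.3, 0.5, -0.8]
grip_width: 85.4
time: 39.5
position: [529.8, 1.5, 203.5]
tcp_rot: [[0.995, 0.009, 0.104], [-0.104, -0.006, 0.995], [0.01, -1.0, -0.005]]
force: [0.7, 0.1, 0.4]
grip_width: 85.0
(array([532.59735107,   3.18910217]), np.float64(84.15547180175781), (60.69392395019531, 97.05897521972656), (np.float64(40.01555256834969), np.float64(60.12468180553738))) [  271   148    98   142 12400] [164.09120604 173.27892129 175.58185829]
[345. 197.] [480.1  -6.8] 84.1 10.0
[161. 202.] [453.5 519.4] 28.4 143.0
[434. 219.] [ 408.4 -257.9] 25.2 12.0
[295. 244.] [329.1 134. ] -177.8 144.0
```

View pics/w14.png

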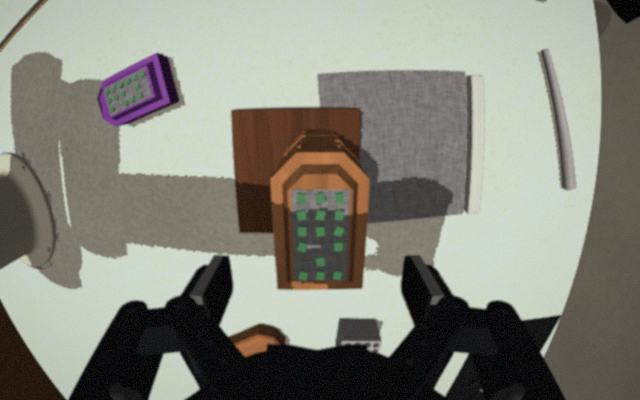

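```bash
python3 -m handwheel '[[[-0.046,-0.101,0.0],-0.05],[[-0.046,-0.101,0],-0.05],[[-0.046,-0.101,0],-0.05],[[-0.046,-0.101,0],-0.05],[[-0.046,-0.101,0],-0.05],[[-0.046,-0.101,0],-0.05],[[-0.046,-0.101,-0.03],-0.05],[[-0.046,-0.101,-0.03],-0.05],[[-0.046,-0.101,-0.03],-0.05],[[-0.046,-0.101,-0.03],-0.05],[[0,0,-0.04],0]]'; python3 -m handwheel '[[[0,0,0],0]]' ; python3 - <<'E'
from m import *
print(manip.get_obs()['position'])
s,W,o,st,P=wtray(408.4,-257.9,18,45,name='w15.png'); print(o,st,np.percentile(P[:,2],[5,50,95]))
E
```

```text
time: 40.7
position: [414.2, -260.7, 171.8]
tcp_rot: [[0.415, 0.008, 0.91], [-0.909, -0.03, 0.415], [0.031, -1.0, -0.005]]
force: [0.2, 0.4, 0.4]
grip_width: 85.4
time: 40.8
position: [413.2, -260.0, 170.2]
tcp_rot: [[0.415, 0.006, 0.91], [-0.909, -0.027, 0.415], [0.027, -1.0, -0.006]]
force: [0.6, 0.5, -0.3]
grip_width: 85.0
[ 413.1901624  -259.99915135  170.15538765]
(array([ 409.61911011, -256.0161438 ]), np.float64(25.611135482788086), (60.31160354614258, 96.38890075683594), (np.float64(41.23610674310871), np.float64(59.18920293070852))) [ 276  135   63   97 5611] [24.91201036 26.86232713 27.99467765]
```

View pics/w15.png

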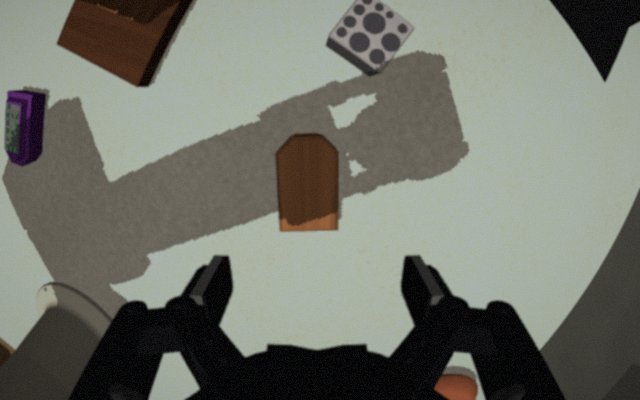

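```bash
python3 -m handwheel '[[[-0.018,0.012,-0.06],0.008],[[0,0,-0.12],0],[[0,0,-0.12],0],[[0,0,-0.12],0],[[0,0,-0.08],0],[[0,0,0],0]]' 0 60; python3 -m handwheel '[[[0,0,-0.01],0]]'
```

```text
time: 41.45
position: [414.3, -254.0, 47.3]
tcp_rot: [[0.443, 0.016, 0.897], [-0.896, -0.034, 0.443], [0.038, -0.999, -0.001]]
force: [-0.7, -0.0, -1.3]
grip_width: 85.3
time: 41.55
position: [415.3, -254.0, 45.8]
tcp_rot: [[0.444, 0.017, 0.896], [-0.895, -0.035, 0.444], [0.039, -0.999, -0.001]]
force: [-0.7, -0.4, 0.2]
grip_width: 85.2
```

```bash
python3 -m handwheel '[[[-0.1,0.06,0],0],[[-0.1,0.06,0],0]]'| sed -n 2,3p;python3 -m handwheel '[[[0.05,-0.03,0],0],[[0.05,-0.03,0],0],[[0.05,-0.03,0],0],[[0.03,-0.03,0],0]]'| sed -n 2,3p
```

```text
position: [368.3, -226.0, 48.9]
tcp_rot: [[0.446, 0.022, 0.895], [-0.894, -0.04, 0.447], [0.045, -0.999, 0.002]]
position: [412.9, -253.1, 52.7]
tcp_rot: [[0.45, 0.024, 0.893], [-0.892, -0.041, 0.45], [0.048, -0.999, 0.003]]
```

```bash
python3 -m handwheel '[[[0,0,0.2],0],[[0,0,0.2],0],[[0,0,0.2],0],[[0,0,-0.04],0],[[0,0,-0.04],0],[[0,0,-0.04],0]]'| sed -n 2,3p;python3 -m handwheel '[[[0,0,-0.06],0],[[0,0,-0.06],0],[[0,0,-0.06],0],[[0,0,-0.06],0],[[0,0,-0.06],0],[[0,0,-0.06],0],[[0,0,-0.06],0]]'| sed -n 2,3p
```

```text
position: [416.1, -255.3, 180.1]
tcp_rot: [[0.452, 0.031, 0.891], [-0.89, -0.048, 0.453], [0.057, -0.998, 0.005]]
position: [410.6, -249.7, 59.7]
tcp_rot: [[0.454, 0.019, 0.891], [-0.89, -0.036, 0.454], [0.041, -0.999, 0.0]]
```

```bash
python3 -m handwheel '[[[0,0,0.2],0],[[0,0,0.2],0],[[0,0,0.15],0],[[0,0,-0.05],0]]'| sed -n 2,3p;python3 -m handwheel '[[[-0.1,0.06,0],0],[[-0.1,0.06,0],0]]'| sed -n 2,3p;python3 -m handwheel '[[[0.05,-0.03,0],0],[[0.05,-0.03,0],0],[[0.05,-0.03,0],0],[[0.05,-0.03,0],0]]'| sed -n 2,3p
python3 -m handwheel '[[[-0.1,0.06,0],0],[[-0.1,0.06,0],0]]'| sed -n 2,3p;python3 -m handwheel '[[[0.05,-0.03,0],0],[[0.05,-0.03,0],0],[[0.05,-0.03,0],0],[[0.05,-0.03,0],0]]'| sed -n 2,3p
```

```text
position: [403.5, -242.7, 174.5]
tcp_rot: [[0.454, -0.001, 0.891], [-0.891, -0.016, 0.454], [0.013, -1.0, -0.008]]
position: [352.4, -211.7, 169.7]
tcp_rot: [[0.455, -0.006, 0.89], [-0.89, -0.011, 0.455], [0.007, -1.0, -0.01]]
position: [395.4, -234.4, 158.2]
tcp_rot: [[0.455, -0.019, 0.89], [-0.89, 0.003, 0.455], [-0.011, -1.0, -0.016]]
position: [344.9, -203.9, 152.2]
tcp_rot: [[0.456, -0.026, 0.89], [-0.89, 0.01, 0.456], [-0.021, -1.0, -0.019]]
position: [387.6, -226.3, 140.4]
tcp_rot: [[0.455, -0.04, 0.89], [-0.89, 0.024, 0.456], [-0.04, -0.999, -0.025]]
```

```bash
python3 -m handwheel '[[[0,0,0],0],[[0,0,0],0],[[0,0,0],0]]'| sed -n 2,3p;python3 -m handwheel '[[[0.04,-0.04,0],0],[[0.04,-0.04,0],0],[[0,-0.04,0],0]]'| sed -n 2,3p;
```

```text
position: [385.6, -224.3, 135.6]
tcp_rot: [[0.455, -0.046, 0.889], [-0.889, 0.03, 0.457], [-0.048, -0.998, -0.027]]
position: [404.0, -252.5, 134.0]
tcp_rot: [[0.456, -0.049, 0.889], [-0.888, 0.033, 0.458], [-0.052, -0.998, -0.028]]
```

```bash
python3 -m handwheel '[[[0,0,0.04],0],[[0,0,0.04],0],[[0,0,0.04],0],[[0,0,0.04],0]]'| sed -n 2,3p;python3 -m handwheel '[[[0,0,0],0],[[0,0,0],0]]'| sed -n 2,3p;python3 -m handwheel '[[[0,0,0],0],[[0,0,0],0]]'| sed -n 2,3p;python3 -m handwheel '[[[0,0,0.04],0],[[0,0,0.04],0],[[0,0,0.04],0]]'| sed -n 2,3p;python3 -m handwheel '[[[0,0,0],0],[[0,0,0],0]]'| sed -n 2,3p
```

```text
position: [401.6, -251.8, 175.9]
tcp_rot: [[0.455, -0.052, 0.889], [-0.889, 0.035, 0.457], [-0.055, -0.998, -0.03]]
position: [402.5, -252.4, 178.7]
tcp_rot: [[0.455, -0.048, 0.889], [-0.889, 0.032, 0.457], [-0.05, -0.998, -0.028]]
position: [402.3, -252.1, 178.4]
tcp_rot: [[0.456, -0.048, 0.889], [-0.889, 0.032, 0.457], [-0.051, -0.998, -0.028]]
position: [401.2, -250.9, 208.4]
tcp_rot: [[0.455, -0.052, 0.889], [-0.889, 0.036, 0.457], [-0.056, -0.998, -0.03]]
position: [402.2, -251.9, 211.0]
tcp_rot: [[0.456, -0.049, 0.889], [-0.889, 0.033, 0.457], [-0.051, -0.998, -0.029]]
```

```bash
python3 -m handwheel '[[[0,0,-0.2],0],[[0,0,-0.15],0],[[0,0,-0.1],0],[[0,0,-0.05],0]]'| sed -n 2,3p; python3 -m handwheel '[[[0,0,0.02],0],[[0,0,0.05],0],[[0,0,0.08],0],[[0,0,0.12],0],[[0,0,0.15],0],[[0,0,0],0]]'| sed -n 2,3p;python3 -m handwheel '[[[0,0,0],0],[[0,0,0],0]]'| sed -n 2,3p
```

```text
position: [404.1, -253.8, 85.7]
tcp_rot: [[0.456, -0.042, 0.889], [-0.889, 0.026, 0.457], [-0.042, -0.999, -0.026]]
position: [405.3, -255.0, 203.9]
tcp_rot: [[0.456, -0.036, 0.889], [-0.889, 0.02, 0.457], [-0.034, -0.999, -0.023]]
position: [406.7, -256.3, 208.4]
tcp_rot: [[0.457, -0.031, 0.889], [-0.889, 0.014, 0.457], [-0.027, -0.999, -0.021]]
```

Works: fast‑start / soft‑stop downward, soft‑start / hard‑stop upward. Repeat.

```bash
python3 -m handwheel '[[[0,0,-0.2],0],[[0,0,-0.15],0],[[0,0,-0.1],0],[[0,0,-0.05],0]]'| sed -n 2,3p; python3 -m handwheel '[[[0,0,0.02],0],[[0,0,0.05],0],[[0,0,0.08],0],[[0,0,0.12],0],[[0,0,0.15],0],[[0,0,0],0],[[0,0,0],0]]'| sed -n 2,3p;python3 -m handwheel '[[[0,0,-0.2],0],[[0,0,-0.15],0],[[0,0,-0.1],0],[[0,0,-0.05],0],[[0,0,-0.02],0]]'
```

```text
position: [407.6, -257.2, 82.3]
tcp_rot: [[0.457, -0.026, 0.889], [-0.889, 0.009, 0.457], [-0.02, -1.0, -0.019]]
position: [409.0, -258.4, 202.3]
tcp_rot: [[0.457, -0.019, 0.889], [-0.889, 0.002, 0.457], [-0.01, -1.0, -0.016]]
time: 49.75
position: [411.7, -261.1, 75.0]
tcp_rot: [[0.457, -0.009, 0.889], [-0.889, -0.008, 0.457], [0.003, -1.0, -0.012]]
force: [-0.4, 0.1, -0.8]
grip_width: 85.5
```

```bash
python3 -m handwheel '[[[0,0,0.02],-0.014],[[0,0,0],0]]'; python3 - <<'E'
from m import *
print(manip.get_obs()['position'])
s,W,o,st,P=wtray(408.4,-257.9,18,45,name='w16.png'); print(o,st)
s,W,l,ob=topblobs()
for b in ob: print(b[1],b[2][0].round(1),round(b[2][1],1),b[3])
E
```

```text
time: 49.95
position: [412.2, -261.6, 81.4]
tcp_rot: [[0.43, -0.009, 0.903], [-0.903, -0.009, 0.43], [0.004, -1.0, -0.012]]
force: [-0.5, 0.4, -0.6]
grip_width: 85.3
[ 412.15196846 -261.55234754   81.38709831]
(array([ 409.83538818, -256.00622559]), np.float64(25.41315269470215), (60.89144515991211, 96.45697784423828), (np.float64(40.626307245581785), np.float64(59.38692090543808))) [  262   148    92   129 10438]
[339. 191.] [508.2   3.5] 84.0 10.0
[161. 202.] [453.3 519.6] 29.1 143.0
[299. 245.] [329.5 122.8] -171.6 144.0
```

```bash
python3 -m handwheel '[[[-0.015,0.019,-0.04],0],[[0,0,-0.08],0],[[0,0,-0.06],0],[[0,0,-0.04],0]]'; python3 -m handwheel '[[[0,0,-0.02],0]]'
```

```text
time: 50.45
position: [410.0, -258.1, 27.3]
tcp_rot: [[0.431, -0.003, 0.902], [-0.902, -0.015, 0.431], [0.012, -1.0, -0.009]]
force: [0.0, 0.1, 1.3]
grip_width: 85.4
time: 50.55
position: [409.4, -257.4, 21.2]
tcp_rot: [[0.432, -0.004, 0.902], [-0.902, -0.014, 0.432], [0.011, -1.0, -0.01]]
force: [-0.1, 0.2, 0.4]
grip_width: 85.4
```

```bash
python3 -m handwheel '[[[-0.002,0,-0.04],0],[[-0.002,0,-0.03],0],[[-0.001,0,-0.016],0]]'; python3 -m handwheel '[[[0,0,0],0],[[0,0,0],0],[[0,0,0],0],[[0,0,0],0],[[0,0,0],0]]' 1 60
```

```text
time: 50.85
position: [408.3, -257.6, -1.6]
tcp_rot: [[0.432, -0.003, 0.902], [-0.902, -0.015, 0.432], [0.012, -1.0, -0.009]]
force: [0.1, 0.3, 0.4]
grip_width: 85.3
time: 51.35
position: [408.8, -258.2, -1.0]
tcp_rot: [[0.432, -0.003, 0.902], [-0.902, -0.016, 0.431], [0.013, -1.0, -0.009]]
force: [-1.0, 0.6, -1.3]
grip_width: 58.9
```

```bash
python3 -m handwheel '[[[0,0,0.12],0],[[0,0,0.12],0],[[0,0,0.12],0],[[0,0,0.12],0],[[0,0,0.12],0],[[0,0,0.12],0],[[0,0,0.12],0],[[0,0,0.02],0]]';  python3 -m handwheel '[[[0.048,0.1,0],0.05],[[0.048,0.1,0],0.05],[[0.048,0.1,0],0.05],[[0.048,0.1,0],0.05],[[0.048,0.1,0],0.05],[[0.048,0.1,0],0.05],[[0.048,0.1,0],0.05],[[0.048,0.1,0],0.05],[[0.048,0.1,0],0.05],[[0.048,0.1,0],0.05],[[0,0,0],0]]'; python3 -m handwheel '[[[0,0,0],0]]'; python3 -c "
from m import *
rel(name='w17.png')"
```

```text
time: 52.15
position: [405.2, -254.4, 219.9]
tcp_rot: [[0.432, -0.007, 0.902], [-0.902, -0.011, 0.432], [0.007, -1.0, -0.011]]
force: [0.4, -0.1, -0.5]
grip_width: 59.1
time: 53.25
position: [522.5, 7.3, 206.5]
tcp_rot: [[0.996, -0.009, 0.086], [-0.086, -0.009, 0.996], [-0.009, -1.0, -0.01]]
force: [-1.0, 0.0, -1.2]
grip_width: 58.6
time: 53.35
position: [521.7, 7.6, 205.0]
tcp_rot: [[0.996, -0.012, 0.086], [-0.086, -0.009, 0.996], [-0.011, -1.0, -0.01]]
force: [0.6, -0.4, -0.1]
grip_width: 58.6
T [521.7   7.6 205. ] after [521.6   7.5 205. ] J -4.92 F [ 0.6 -0.4 -0.1]
foot x [-65.8  67.4] y -55 72.2 y -20 72.2 y 20 72.5 
held front 50.0 x [-28.8  29.7] tcp in est foot frame [12.8  5.5]
tray in foot frame: front y 55.8 x [-16.1  42.4]
```

View pics/w17.png

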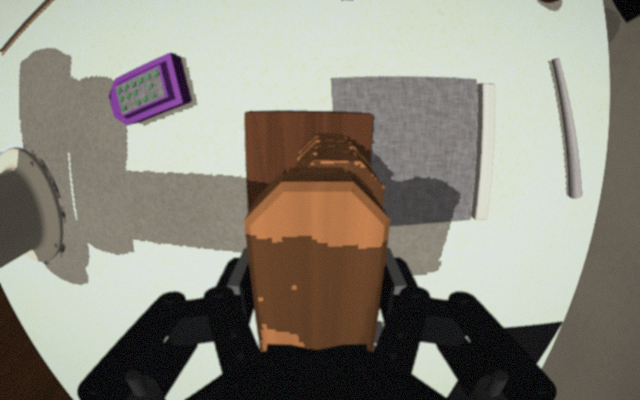

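```bash
python3 -m handwheel '[[[0.041,-0.025,-0.02],-0.01],[[0,0,-0.03],0],[[0,0,0],0]]'; python3 -c "
from m import *
rel()"
```

```text
time: 53.7
position: [530.3, -0.8, 190.5]
tcp_rot: [[0.994, -0.015, 0.111], [-0.111, -0.009, 0.994], [-0.014, -1.0, -0.01]]
force: [-0.7, 0.2, -1.3]
grip_width: 58.9
T [530.3  -0.8 190.5] after [530.7  -0.9 191.1] J -6.39 F [-0.7  0.2 -1.3]
foot x [-65.8  67.7] y -55 72.0 y -20 72.1 y 20 71.9 
held front 50.0 x [-28.8  29.7] tcp in est foot frame [22.3 -2. ]
tray in foot frame: front y 48.3 x [-6.1 52.4]
```

```bash
python3 -m handwheel '[[[0.003,0.009,-0.03],0.003],[[0,0,-0.02],0]]'; python3 -c "
from m import *
rel()"
```

```text
time: 53.95
position: [531.5, 1.0, 178.8]
tcp_rot: [[0.994, -0.012, 0.106], [-0.106, -0.009, 0.994], [-0.011, -1.0, -0.011]]
force: [-0.9, -0.5, -1.2]
grip_width: 58.7
T [531.5   1.  178.8] after [531.2   1.  178.1] J -6.07 F [-0.9 -0.5 -1.2]
foot x [-65.9  67.5] y -55 71.7 y -20 71.5 y 20 72.2 
held front 50.1 x [-29.   29.8] tcp in est foot frame [23.2 -0.1]
tray in foot frame: front y 50.2 x [-5.4 53.3]
```

```bash
python3 -m handwheel '[[[0,0.001,-0.02],0]]'; python3 -m handwheel '[[[0,0,-0.018],0]]';  python3 -m handwheel '[[[0,0,-0.014],0]]'; python3 -c "
from m import *
rel()"
```

```text
time: 54.1
position: [531.5, 1.2, 173.4]
tcp_rot: [[0.994, -0.012, 0.106], [-0.106, -0.01, 0.994], [-0.011, -1.0, -0.011]]
force: [0.6, -0.1, -0.6]
grip_width: 58.9
time: 54.2
position: [531.3, 1.3, 168.3]
tcp_rot: [[0.994, -0.012, 0.105], [-0.106, -0.01, 0.994], [-0.011, -1.0, -0.011]]
force: [-0.7, -0.4, -0.9]
grip_width: 58.9
time: 54.3
position: [531.5, 1.4, 164.7]
tcp_rot: [[0.994, -0.012, 0.105], [-0.106, -0.01, 0.994], [-0.011, -1.0, -0.011]]
force: [-0.3, 0.4, 20.5]
grip_width: 58.9
T [531.5   1.4 164.7] after [532.    1.3 165.1] J -6.06 F [-0.3  0.4 20.5]
foot x [-65.7  67.5] y -55 71.5 y -20 71.4 y 20 72.1 
held front 50.0 x [-29.1  29.7] tcp in est foot frame [23.2  0.3]
tray in foot frame: front y 50.6 x [-5.6 53.2]
```

```bash
python3 -m handwheel '[[[0,0,0],0],[[0,0,0],0],[[0,0,0],0],[[0,0,0],0]]' 0; python3 -m handwheel '[[[0,0,0.04],0],[[0,0,0.12],0],[[0,0,0.12],0]]';python3 - <<'E'
from m import *
s,W,o,st,P=wtray(531,1,182,205,name='w18.png'); print(o,st,np.percentile(P[:,2],[5,50,95]))
s,W,l,ob=topblobs()
for b in ob: print(b[1],b[2][0].round(1),round(b[2][1],1),b[3])
E
```

```text
time: 54.75
position: [532.3, 1.3, 165.3]
tcp_rot: [[0.994, -0.01, 0.105], [-0.105, -0.01, 0.994], [-0.009, -1.0, -0.011]]
force: [0.2, -0.9, -0.2]
grip_width: 85.1
time: 55.05
position: [528.8, 2.0, 233.3]
tcp_rot: [[0.994, -0.02, 0.105], [-0.105, -0.008, 0.994], [-0.019, -1.0, -0.01]]
force: [0.4, -0.2, 0.3]
grip_width: 85.2
(array([532.20855713,   3.3899498 ]), np.float64(83.88551330566406), (60.86567306518555, 96.84805297851562), (np.float64(40.88328754483189), np.float64(60.17240372008179))) [  275   149    97   137 11801] [190.64080353 192.77972879 193.81947745]
[344. 197.] [489.  -6.] 84.0 10.0
[161. 202.] [453.6 519.4] 28.5 144.0
```

View pics/w18.png

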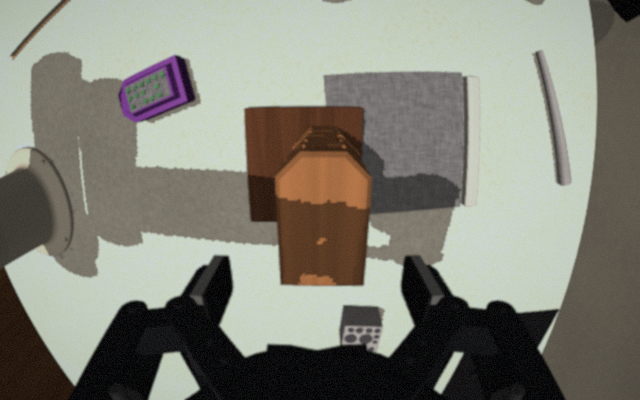

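```bash
python3 -m handwheel '[[[-0.042,0.002,0.01],0.067],[[-0.042,0.002,0.01],0.067],[[-0.042,0.002,0.01],0.067],[[-0.042,0.002,0],0.067],[[-0.042,0.002,0],0.067],[[-0.042,0.002,0],0.067],[[-0.042,0.002,0],0.067],[[-0.042,0.002,0],0.067],[[-0.042,0.002,0],0.067],[[-0.042,0.002,0],0.067],[[-0.042,0.002,0],0.067],[[-0.042,0.002,0],0.067]]'; python3 -m handwheel '[[[0,0,0],0]]'; python3 - <<'E'
from m import *
s=snap('top','t2.png')
E
```

```text
time: 56.35
position: [400.9, 7.7, 246.8]
tcp_rot: [[0.003, 0.011, -1.0], [1.0, -0.007, 0.002], [-0.007, -1.0, -0.011]]
force: [0.6, 0.6, -0.1]
grip_width: 85.5
time: 56.45
position: [400.2, 7.9, 246.7]
tcp_rot: [[0.002, 0.011, -1.0], [1.0, -0.007, 0.002], [-0.007, -1.0, -0.011]]
force: [1.1, -0.5, -0.5]
grip_width: 85.5
```

View pics/t2.png

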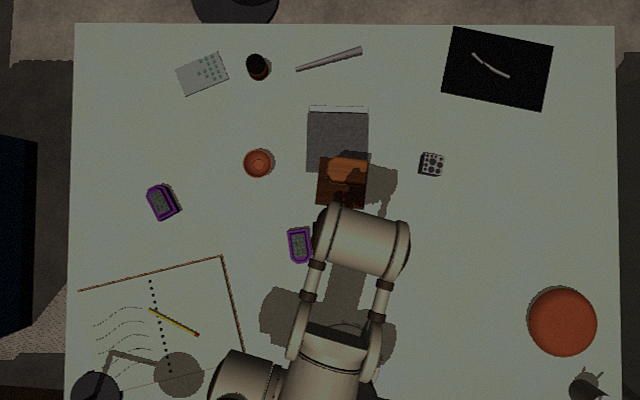

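```bash
python3 -m handwheel '[[[0,0,-0.1],-0.012],[[0,0,-0.12],0],[[0,0,-0.12],0],[[0,0,-0.12],0],[[0,0,-0.12],0],[[0,0,-0.12],0],[[0,0,-0.1],0],[[0,0,-0.06],0],[[0,0,-0.02],0]]'; python3 -m handwheel '[[[0,0,0],0]]'
```

```text
time: 57.4
position: [406.0, 7.0, 21.7]
tcp_rot: [[0.062, 0.022, -0.998], [0.998, -0.01, 0.062], [-0.009, -1.0, -0.022]]
force: [0.2, -0.4, 0.3]
grip_width: 85.3
time: 57.5
position: [405.7, 7.1, 21.2]
tcp_rot: [[0.064, 0.02, -0.998], [0.998, -0.009, 0.064], [-0.008, -1.0, -0.021]]
force: [-0.2, -0.4, 0.5]
grip_width: 85.4
```

```bash
python3 -m handwheel '[[[0,0,-0.05],0.017],[[0,0,-0.04],0],[[0,0,-0.01],0]]'; python3 -m handwheel '[[[0,0,0],0]]'
```

```text
time: 57.8
position: [409.3, 6.2, -1.9]
tcp_rot: [[0.033, 0.027, -0.999], [0.999, -0.01, 0.033], [-0.01, -1.0, -0.027]]
force: [0.5, -0.2, 0.4]
grip_width: 85.3
time: 57.9
position: [409.6, 6.2, -1.7]
tcp_rot: [[0.034, 0.027, -0.999], [0.999, -0.011, 0.034], [-0.01, -1.0, -0.027]]
force: [-0.7, -0.5, 0.4]
grip_width: 85.3
```

```bash
python3 -m handwheel '[[[0.02,0,0],0],[[0.02,0,0],0],[[0.02,0,0],0],[[0.02,0,0],0],[[0.02,0.002,0],0],[[0.02,0.002,0],0],[[0.02,0.002,0],0],[[0.02,0.002,0],0]]'; python3 - <<'E'
from m import *
s=snap('wrist','w20.png'); s=snap('top','t3.png')
E
```

```text
time: 58.7
position: [441.5, 8.0, -3.2]
tcp_rot: [[0.036, -0.001, -0.999], [0.999, -0.011, 0.036], [-0.011, -1.0, 0.001]]
force: [-11.6, -1.4, 8.0]
grip_width: 85.5
```

View pics/w20.png

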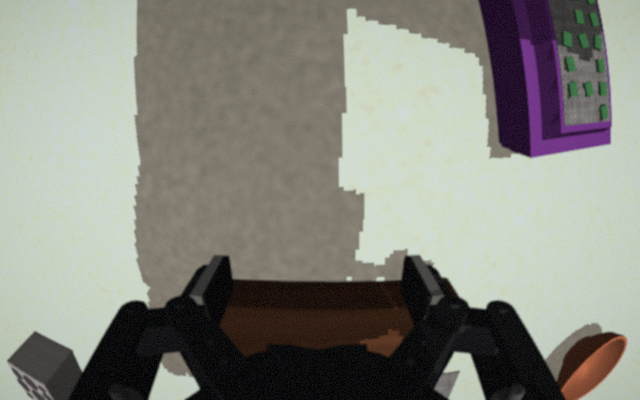

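View pics/t3.png

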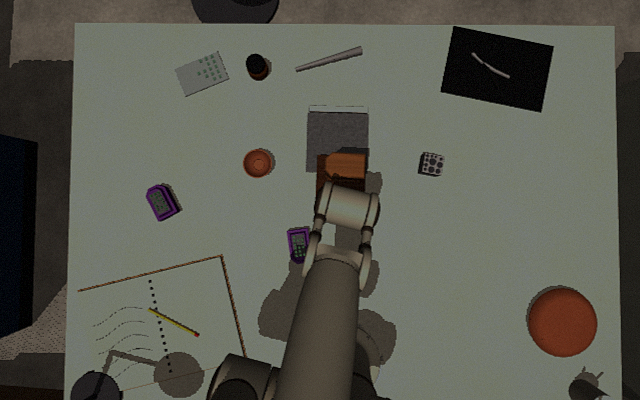

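```bash
cat >> m.py <<'E'
def lid():
    s=snap('top','tl.png'); W=world(s); hsv=cv2.cvtColor(s['color'],cv2.COLOR_RGB2HSV)
    m=(W[...,2]>180)&(W[...,2]<208)&(hsv[...,1]>120)&(abs(W[...,1])<120)&(W[...,0]>450)
    n,l,st,ce=cv2.connectedComponentsWithStats(m.astype(np.uint8)); i=1+np.argmax(st[1:,4])
    o=outline(W[l==i][:,:2]); print('lid',o[0].round(1),round(o[1],1),np.round(o[2],1),st[i,4])
    # foot front edge
    f=(W[...,2]>15)&(W[...,2]<32)&(W[...,0]>500)&(W[...,0]<740)&(abs(W[...,1])<110)&(hsv[...,1]>110)
    xs=[];ys=[]
    for c in range(310,372,4):
        r=np.where(f[:,c])[0]
        if len(r): p=W[r.min(),c]; xs.append(p[0]);ys.append(p[1])
    print('foot front x',np.round(xs,0),'y',np.round(ys,0))
    P=W[f][:,:2]; print('foot y range',np.percentile(P[:,1],[0.5,99.5]).round(1), 'rect',cv2.minAreaRect(P.astype(np.float32)))
    o=manip.get_obs(); print(np.round(o['position'],1),np.round(o['force'],1),o['time'])
E
python3 -c "
from m import *
lid()"
```

```text
lid [542.7   6. ] 87.6 [60.3 96.3] 964
foot front x [588. 588. 588. 511. 511. 508. 512. 512. 509. 509. 518.] y [ 72.  61.  49.  26.  15.   4.  -8. -19. -31. -42. -54.]
foot y range [-62.1  74.8] rect ((543.8094482421875, 6.701694488525391), (138.22239685058594, 86.99674224853516), 88.28246307373047)
[442.2   8.1  -3.3] [-7.5 -1.5  2.4] 58.85
```

```bash
python3 -m handwheel '[[[0.02,0.002,0],0],[[0.02,0.002,0],0],[[0.02,0.002,0],0],[[0.02,0.002,0],0],[[0.02,0.002,0],0],[[0.02,0.002,0],0],[[0.02,0.002,0],0],[[0.02,0.002,0],0],[[0.02,0.002,0],0],[[0.02,0.002,0],0]]'; python3 -c "
from m import *
lid()"
```

```text
time: 59.85
position: [459.9, 15.0, -10.4]
tcp_rot: [[0.032, -0.088, -0.996], [0.999, -0.007, 0.033], [-0.01, -0.996, 0.087]]
force: [-13.8, -1.8, 10.6]
grip_width: 85.5
lid [563.5   9.4] 86.8 [59.8 96. ] 872
foot front x [608. 608.] y [72. 61.]
foot y range [-59.3  77.8] rect ((577.8475952148438, 10.070232391357422), (137.70913696289062, 58.52457046508789), 87.84921264648438)
[460.4  15.1 -10.4] [-10.8  -2.3   7.4] 59.9
```

```bash
python3 -m handwheel '[[[-0.04,0,0.01],0],[[-0.08,0,0.02],0],[[-0.08,0,0.02],0],[[0,0,0.02],0]]'; python3 -m handwheel '[[[0,0,0.02],0],[[0,0,0.05],0],[[0,0,0.08],0],[[0,0,0.12],0],[[0,0,0.15],0],[[0,0,0],0],[[0,0,0],0]]'
```

```text
time: 60.3
position: [409.1, 15.3, 7.3]
tcp_rot: [[0.032, -0.087, -0.996], [0.999, -0.007, 0.033], [-0.01, -0.996, 0.087]]
force: [0.4, 0.0, -0.1]
grip_width: 85.0
time: 61.0
position: [416.6, 14.4, 121.2]
tcp_rot: [[0.032, -0.075, -0.997], [0.999, -0.009, 0.033], [-0.011, -0.997, 0.075]]
force: [0.5, -0.5, -0.4]
grip_width: 85.0
```

```bash
for i in 1 2 3; do :; done; python3 -m handwheel '[[[0,0,-0.2],0],[[0,0,-0.12],0],[[0,0,-0.06],0],[[0,0,-0.02],0]]'|sed -n 2,3p; python3 -m handwheel '[[[0,0,0.02],0],[[0,0,0.05],0],[[0,0,0.1],0],[[0,0,0.15],0],[[0,0,0.2],0],[[0,0,0],0],[[0,0,0],0]]'|sed -n 2,3p; python3 -m handwheel '[[[0,0,-0.2],0],[[0,0,-0.15],0],[[0,0,-0.1],0],[[0,0,-0.05],0],[[0,0,-0.02],0]]'|sed -n 2,3p; python3 -m handwheel '[[[0,0,0.02],0],[[0,0,0.05],0],[[0,0,0.1],0],[[0,0,0.15],0],[[0,0,0.2],0],[[0,0,0],0],[[0,0,0],0]]'|sed -n 2,3p
```

```text
position: [420.0, 14.0, 18.8]
tcp_rot: [[0.033, -0.068, -0.997], [0.999, -0.01, 0.033], [-0.013, -0.998, 0.068]]
position: [420.3, 14.2, 157.5]
tcp_rot: [[0.032, -0.065, -0.997], [0.999, -0.011, 0.033], [-0.013, -0.998, 0.065]]
position: [421.6, 14.0, 24.9]
tcp_rot: [[0.032, -0.058, -0.998], [0.999, -0.012, 0.033], [-0.014, -0.998, 0.058]]
position: [421.0, 14.4, 164.1]
tcp_rot: [[0.032, -0.055, -0.998], [0.999, -0.013, 0.033], [-0.015, -0.998, 0.055]]
```

```bash
D='[[[0,0,-0.2],0],[[0,0,-0.15],0],[[0,0,-0.1],0],[[0,0,-0.05],0],[[0,0,-0.02],0]]'; python3 -m handwheel '[[[0,0,-0.2],0],[[0,0,-0.1],0],[[0,0,-0.05],0],[[0,0,-0.02],0]]'|sed -n 2,3p; python3 -m handwheel '[[[0,0,0.02],0],[[0,0,0.03],0],[[0,0,0.05],0],[[0,0,0.08],0],[[0,0,0.12],0],[[0,0,0.16],0],[[0,0,0.2],0],[[0,0,0],0],[[0,0,0],0]]'|sed -n 2,3p; python3 -m handwheel '[[[0,0,-0.2],0],[[0,0,-0.1],0],[[0,0,-0.05],0],[[0,0,-0.02],0]]'|sed -n 2,3p; python3 -m handwheel '[[[0,0,0],0],[[0,0,0],0],[[0,0,0],0],[[0,0,0],0]]'|sed -n 2,3p
```

```text
position: [423.3, 13.9, 71.5]
tcp_rot: [[0.032, -0.047, -0.998], [0.999, -0.015, 0.033], [-0.016, -0.999, 0.046]]
position: [424.3, 13.8, 252.3]
tcp_rot: [[0.032, -0.034, -0.999], [0.999, -0.018, 0.033], [-0.019, -0.999, 0.033]]
position: [425.8, 13.5, 160.4]
tcp_rot: [[0.032, -0.025, -0.999], [0.999, -0.02, 0.032], [-0.021, -0.999, 0.024]]
position: [426.3, 13.5, 161.6]
tcp_rot: [[0.032, -0.023, -0.999], [0.999, -0.02, 0.032], [-0.021, -1.0, 0.023]]
```

```bash
python3 -m handwheel '[[[0,0,0.02],0],[[0,0,0.03],0],[[0,0,0.05],0],[[0,0,0.08],0],[[0,0,0.12],0],[[0,0,0.16],0],[[0,0,0.2],0],[[0,0,0],0],[[0,0,0],0]]'|sed -n 2,3p; python3 -m handwheel '[[[0,0,-0.2],0],[[0,0,-0.1],0],[[0,0,-0.05],0],[[0,0,-0.02],0]]'|sed -n 2,3p; python3 -m handwheel '[[[0,0,0.02],0],[[0,0,0.03],0],[[0,0,0.05],0],[[0,0,0.08],0],[[0,0,0.12],0],[[0,0,0.16],0],[[0,0,0],0],[[0,0,0],0]]'|sed -n 2,3p; python3 -m handwheel '[[[0,0,-0.2],0],[[0,0,-0.1],0],[[0,0,-0.05],0],[[0,0,-0.02],0]]'
```

```text
position: [425.9, 13.6, 341.1]
tcp_rot: [[0.032, -0.015, -0.999], [0.999, -0.022, 0.032], [-0.023, -1.0, 0.014]]
position: [426.4, 13.5, 248.1]
tcp_rot: [[0.032, -0.009, -0.999], [0.999, -0.024, 0.032], [-0.024, -1.0, 0.008]]
position: [428.1, 13.1, 380.2]
tcp_rot: [[0.032, 0.005, -0.999], [0.999, -0.027, 0.032], [-0.027, -1.0, -0.006]]
time: 67.9
position: [429.6, 12.8, 289.4]
tcp_rot: [[0.033, 0.014, -0.999], [0.999, -0.029, 0.032], [-0.029, -0.999, -0.015]]
force: [-1.0, 0.8, 0.1]
grip_width: 85.2
```

```bash
python3 -m handwheel '[[[0,-0.01,-0.12],0],[[0,0,-0.12],0],[[0,0,-0.12],0],[[0,0,-0.12],0],[[0,0,-0.12],0],[[0,0,-0.12],0],[[0,0,-0.12],0],[[0,0,-0.1],0],[[0,0,-0.05],0],[[0,0,-0.02],0]]'; python3 -m handwheel '[[[0,0,0],0]]'
```

```text
time: 68.9
position: [437.6, 8.1, 38.9]
tcp_rot: [[0.033, 0.034, -0.999], [0.999, -0.034, 0.032], [-0.033, -0.999, -0.035]]
force: [-1.0, -1.3, 0.7]
grip_width: 85.0
time: 69.0
position: [437.8, 8.1, 39.0]
tcp_rot: [[0.033, 0.033, -0.999], [0.999, -0.034, 0.032], [-0.033, -0.999, -0.035]]
force: [0.6, -0.4, 0.3]
grip_width: 85.3
```

```bash
python3 -m handwheel '[[[0,0,-0.08],0],[[0,0,-0.06],0],[[0,0,-0.02],0]]'; python3 -m handwheel '[[[0,0,0],0]]'
```

```text
time: 69.3
position: [443.4, 6.8, 2.9]
tcp_rot: [[0.033, 0.044, -0.998], [0.999, -0.037, 0.032], [-0.035, -0.998, -0.045]]
force: [0.1, -0.3, 0.9]
grip_width: 85.5
time: 69.4
position: [443.9, 6.7, 3.5]
tcp_rot: [[0.033, 0.044, -0.998], [0.999, -0.037, 0.032], [-0.035, -0.998, -0.045]]
force: [0.1, 0.3, -0.1]
grip_width: 85.5
```

```bash
python3 -m handwheel '[[[0.04,0.001,0],0],[[0.05,0.004,0.001],0],[[0.05,0.004,0.001],0],[[0.05,0.004,0.001],0],[[0.05,0.004,0.001],0]]'; python3 -c "
from m import *
lid()"
```

```text
time: 69.9
position: [501.0, 11.6, 5.4]
tcp_rot: [[0.033, 0.029, -0.999], [0.999, -0.036, 0.031], [-0.035, -0.999, -0.03]]
force: [-7.5, -1.5, 3.8]
grip_width: 85.2
lid [600.6  14.5] 88.5 [60.9 95.1] 966
foot front x [614. 645. 586. 574. 571. 571. 568. 569. 569. 569. 580. 641.] y [ 84.  72.  61.  49.  26.  15.   4.  -8. -19. -31. -42. -54.]
foot y range [-53.8  83.5] rect ((601.50830078125, 14.667221069335938), (138.83045959472656, 84.60565948486328), 87.52412414550781)
[503.8  11.4   6.1] [-3.1 -1.1 -0.4] 69.95
```

```bash
python3 -m handwheel '[[[0.05,0.001,-0.004],0],[[0.05,0.001,-0.004],0],[[0.05,0.001,-0.002],0],[[0.04,0.001,0],0]]'; python3 -c "
from m import *
lid()"
```

```text
time: 70.35
position: [543.2, 13.7, 3.5]
tcp_rot: [[0.03, 0.007, -1.0], [0.999, -0.035, 0.029], [-0.035, -0.999, -0.008]]
force: [-8.4, -1.7, 6.5]
grip_width: 85.4
lid [643.4  15.9] 87.7 [60.3 96.1] 962
foot front x [689. 688. 629. 684.] y [ 84.  73. -42. -53.]
foot y range [-53.4  84. ] rect ((657.692138671875, 15.414299011230469), (139.616455078125, 58.63054275512695), 87.7917251586914)
[545.   13.5   3.9] [-4.   0.2 -1.1] 70.4
```

```bash
python3 -m handwheel '[[[0.04,0,-0.002],0],[[0.035,0,-0.002],0],[[0.02,0,0],0]]'; python3 -c "
from m import *
lid()"
```

```text
time: 70.7
position: [562.9, 14.3, 3.0]
tcp_rot: [[0.028, -0.007, -1.0], [0.999, -0.035, 0.028], [-0.035, -0.999, 0.006]]
force: [-7.9, -0.7, 4.0]
grip_width: 85.3
lid [662.5  17. ] 89.2 [60.3 94.8] 947
foot front x [709. 708. 699.] y [ 84.  73. -53.]
foot y range [-53.4  84.2] rect ((683.7755737304688, 16.19879913330078), (138.298583984375, 46.60417938232422), 87.29041290283203)
[563.7  14.2   3.1] [-6.3  0.7 -1. ] 70.75
```

```bash
python3 -m handwheel '[[[0.03,0,0],0],[[0.025,0,0],0]]';python3 -m handwheel '[[[0.02,0,0],0]]'; python3 -c "
from m import *
lid()"
```

```text
time: 70.95
position: [569.9, 14.6, 2.5]
tcp_rot: [[0.026, -0.026, -0.999], [0.999, -0.035, 0.027], [-0.035, -0.999, 0.025]]
force: [-26.5, -1.3, 16.0]
grip_width: 85.5
time: 71.05
position: [569.5, 14.8, 2.2]
tcp_rot: [[0.024, -0.04, -0.999], [0.999, -0.035, 0.026], [-0.036, -0.999, 0.039]]
force: [-22.6, -2.6, 18.2]
grip_width: 85.3
lid [674.6  16. ] 84.7 [52.9 95.9] 784
foot front x [714. 715. 710.] y [ 84.  73. -53.]
foot y range [-53.4  84.2] rect ((694.1351928710938, 15.377891540527344), (138.6426239013672, 39.71636199951172), 88.52190399169922)
[569.5  14.8   2.2] [-21.5  -1.1  15.5] 71.1
```

```bash
python3 -m handwheel '[[[-0.03,0,0.005],0],[[-0.06,0,0.01],0],[[-0.1,0,0.02],0],[[-0.12,0,0.05],0],[[-0.12,0,0.05],0]]'; python3 -m handwheel '[[[-0.12,0,0.12],0],[[-0.12,0,0.12],0],[[-0.1,0,0.12],0],[[-0.1,0,0.12],0],[[0,0,0.02],0]]';python3 - <<'E'
from m import *
snap('side','s2.png'); snap('wrist','w21.png'); lid()
s=dict(np.load('/tmp/top.npz')); W=world(s)
m=(W[...,2]>183)&(W[...,2]<205)&(W[...,0]>600)&(W[...,0]<760)&(abs(W[...,1])<100)
print(outline(W[m][:,:2]),np.median(W[m][:,2]))
f=(W[...,2]>18)&(W[...,2]<205)&(W[...,0]>540)&(W[...,0]<760)&(abs(W[...,1])<110)
n,l,st,ce=cv2.connectedComponentsWithStats(f.astype(np.uint8)); i=1+np.argmax(st[1:,4]); P=W[l==i]
P=P[P[:,2]<32]; print('foot',cv2.minAreaRect(P[:,:2].astype(np.float32)),np.percentile(P[:,0],[.5,99.5]))
for y0 in range(-70,105,20):
    k=(abs(W[...,1]-y0)<4)&(W[...,2]>9)&(W[...,2]<18)&(W[...,0]>700)&(W[...,0]<745)
    print(y0,np.round([W[k][:,0].min(),W[k][:,0].max()],1) if k.any() else None, end=' ')
E
```

```text
time: 71.6
position: [466.0, 13.9, 40.6]
tcp_rot: [[0.025, -0.027, -0.999], [0.999, -0.036, 0.026], [-0.037, -0.999, 0.027]]
force: [-0.1, 0.2, 0.1]
grip_width: 85.6
time: 72.1
position: [353.8, 13.7, 174.5]
tcp_rot: [[0.025, -0.01, -1.0], [0.999, -0.04, 0.025], [-0.04, -0.999, 0.009]]
force: [0.5, -0.7, 0.3]
grip_width: 85.6
lid [670.1  17.3] 89.6 [61.4 94.3] 966
foot front x [714. 714. 654. 643. 642. 640. 639. 640. 640. 639. 640. 661. 709.] y [ 84.  73.  61.  49.  38.  27.  15.   4.  -7. -19. -30. -42. -53.]
foot y range [-50.7  86.6] rect ((651.2576293945312, 17.65765380859375), (138.59642028808594, 143.75111389160156), 87.37458038330078)
[353.5  14.  170.5] [-0.1 -0.6  0.1] 72.25
(array([670.59814453,  16.51190567]), np.float64(88.19226837158203), (60.90315246582031, 96.09744262695312), (np.float64(37.993718510719546), np.float64(58.78254517989507))) 192.40832328984416
foot ((648.4016723632812, 17.123817443847656), (139.7312469482422, 137.7376251220703), 88.25113677978516) [580.01648265 713.70292672]
-70 [715.4 729.5] -50 [717.5 729.3] -30 None -10 None 10 None 30 None 50 None 70 [720.  732.5] 90 [716.7 734.4]
```

View pics/s2.png

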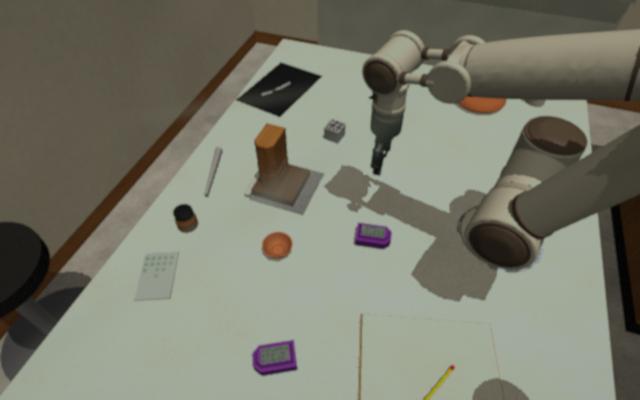

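View pics/tl.png

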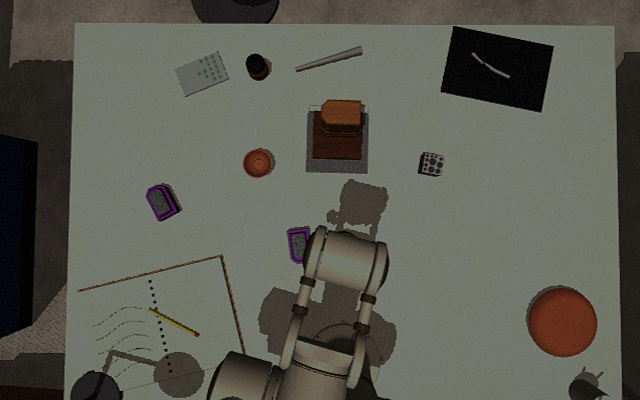

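```bash
python3 - <<'E'
import cv2
im=cv2.imread('pics/tl.png')[90:185,290:390]; cv2.imwrite('pics/c.png',cv2.convertScaleAbs(cv2.resize(im,None,fx=6,fy=6,interpolation=cv2.INTER_CUBIC),alpha=1.6))
im=cv2.imread('pics/s2.png')[110:230,220:340]; cv2.imwrite('pics/c2.png',cv2.resize(im,None,fx=5,fy=5,interpolation=cv2.INTER_CUBIC))
E
```

```text
(no output)
```

View pics/c.png

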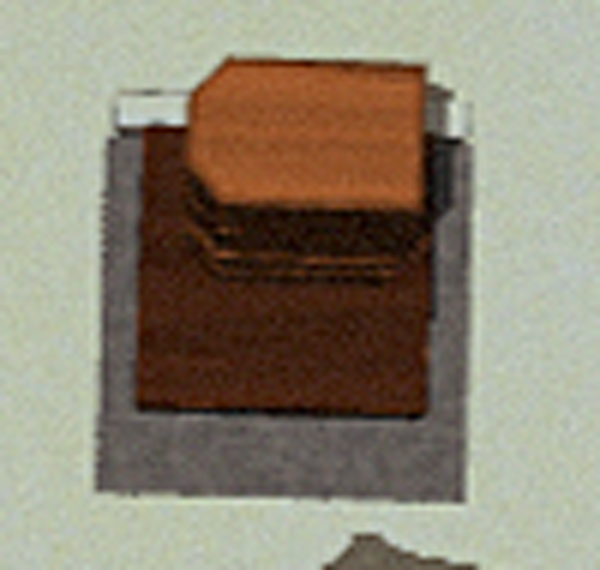

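View pics/c2.png

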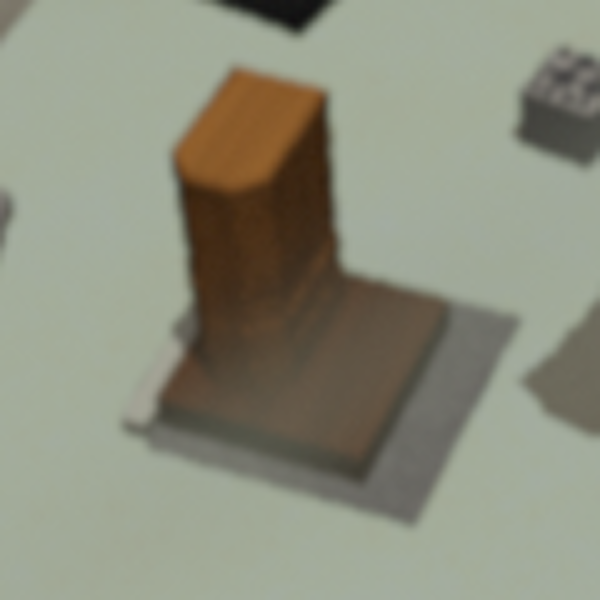

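The top crop shows the plate's front edge touching the bar at rows 125–135. The plate is centred between the mat edges and square, and the stack is closed with no visible gaps. The arm is clear, so I'm handing in.

```bash
python3 -m handwheel '[[[0,0,0],0],[[0,0,0],0],[[0,0,0],0]]'; python3 -c "
from station import manip
print(manip.get_obs()['time'],manip.get_obs()['force']); print(manip.close_job())"
```

```text
time: 72.55
position: [353.0, 14.4, 166.9]
tcp_rot: [[0.024, -0.025, -0.999], [0.999, -0.036, 0.025], [-0.036, -0.999, 0.024]]
force: [-0.1, -0.4, 0.3]
grip_width: 85.1
72.55 [-0.09910103 -0.44203703  0.2532606 ]
the job is handed in; nothing more can be done
None
```

The job is handed in at 72.6 s, with no verdict reported. All five orange trays and the lid are stacked on the base plate, and the plate is parked against the stop bar. I left the two purple look-alike trays where they were.

- **Stacking:** each tray added 28.0 mm (±0.1 mm) to the stack height, and the lid's underside sits at about 166 mm, so every layer measured fully home. One tray was knocked about 45 mm aside mid-run; I measured it again before picking it up.
- **Parking:** I pushed the plate with two fingertips until the force rose to about 26 N at the bar, then backed off.
- **Last checks:** in top-camera coordinates, the plate's origin is at about (670.6, 16.6) mm and the bay's at about (671, 15.7) mm. The plate's yaw is −1.8° against about −1.5° for the mat. The lid's top is at 192.4 mm (194 mm nominal). The bowl and dapping block look unmoved in the pictures, and the arm was clear with almost no force on it.
- **Trouble on the way:** the tool tilted about 5° during the first push, so I backed off, corrected the tilt and pushed again. Two readings disagreed slightly:
  - The wrist camera read about 2 mm off the top camera, so I aligned each tray to the plate within the wrist view.
  - One lid reading taken while the arm partly hid it, 674.6 mm, was replaced by the clear one.

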